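# Seal a sample tube and present its code to the reader

## Task

The sample tube with the orange cap is about to be booked in, but its cap is not pushed in: while the tube stands in the rack, press the cap fully home, or the sample leaks when the tube is tipped. Then take that tube out of the rack and hold it up to the code reader: cap end uppermost, the middle of the tube 10 cm straight out from the middle of the reader's window, its code label squarely facing the window and leaning back with it, not sideways. Finish while holding it still there, touching neither rack nor reader, with the reader not shifted and the other two tubes and the oil bottle left where they are.

Things in the scene. Friction and masses are not known exactly. Their poses are not given: they have to be found in the camera images.
- tube_mid (a point): middle of the tube to handle, on its axis, 54.5 mm above its foot: pale round tube, 15.6 mm diameter, 109 mm long with its orange cap home. Own z runs to the cap; own x points out of the middle of its code label (white with black bars between orange edges, 27 to 79 mm above the foot). It stands in one of the rack's three occupied places, label to the robot's right, away from it or between.
- tube: the same tube with its cap, 30 to 50 g; origin at the middle of its foot, axes as point tube_mid. The orange push-in cap is 17.6 mm across and 17 mm tall and sits on the 92 mm long body, at first standing proud
- tube_cap (a joint): how far the orange cap stands up from its seat (m): 0 is fully home, at the start 6 to 8.5 mm, stop at 9 mm. It slides along the tube, stays where it is left above 6 mm, needs about 5 N of push to pass a detent 2.5 mm before home, then snaps home; once home it takes about 4 N to pull it up
- cap_top (a point): middle of the top face of the orange cap; it moves with the cap, 109 mm above the tube's foot when the cap is home. Axes as point tube_mid
- rack: blue open-sided tube rack, fixed, 62 x 140 x 66 mm, origin at the middle of its underside, long side along own y. 2 x 5 square places 17.4 mm wide; upper grid 60 mm above the bench; the tubes stand on its floor 6 mm above the bench, nearly upright. Tubes stand at own (x, y) = (11, 0), (-11, 44) and (-11, -44) mm
- reader_window (a point): middle of the dark red window (62 x 50 mm) of the code reader: light grey head (84 x 80 x 70 mm) in a black fork on a column, right of the rack, window about 0.23 m above the bench, head top 0.29 m. The head looks to the robot's left and 20 to 40 degrees downwards, as it was left; only friction holds it. Axes as point reader_focus
- reader_focus (a point): point in the air 100 mm straight out from the middle of the window, where the middle of the tube must be. Own x points to the window, own y is level, own z is the head's up direction, leaning back away from the reader: a well presented tube has its own x, y, z (point tube_mid) the same ways as these
- reader: the code reader: its stand, fixed to the bench, with its head; origin at the middle of the round grey foot, 116 mm across, column 19 mm thick
- tube_purple: bystander: capped tube with purple cap, 109 mm tall, 17.6 mm across, in the rack; origin at its foot
- tube_blue: bystander: capped tube with blue cap, 109 mm tall, 17.6 mm across, in the rack; origin at its foot
- oil_bottle: bystander: small amber bottle of immersion oil with black cap, 32 mm across, 68 mm tall, loose on the bench; origin at its foot

How it is judged:
By the outcome, as a careful person would: the job done as asked, in the order asked, and still so for the second after the job is handed in, while the arm keeps its last pose, push and grip.
It also fails if it takes over 48 s, if anything falls off the work surface, if the arm or the gripper's body presses on something with over 40 N, if the wrist force passes 120 N, or if a joint passes its speed limit or range.

## Robot

A 7-joint arm with a two-finger parallel gripper is mounted at the origin on the work surface; the furniture and walls round the work are solid. World frame = base frame: x ahead of the robot, y to its left, z up, the work surface at z = 0. Lengths are in m, angles in rad, forces in N, time in s.
With the tool pointing down it reaches from about 0.35 to 0.9 m from the base axis. Payload 7.2 kg.
Tool frame: the origin (TCP) lies midway between the tips of the shut fingers; the grasp point (between the pads) lies 19 mm behind it (arm.tcp_to_grasp is the x of the grasp point in the tool frame, in m); x points along the fingers, z is the direction in which the jaws open and shut, and the axes are right-handed (so a half turn about x gives the same grasp; the last joint's range is limited). The gripper opens to 85 mm and grips with 20 to 120 N. Pads are 22 mm wide; open, the fingers measure 114 mm over their backs; the gripper's body (76 mm by 85 mm) begins 54 mm behind the grasp point. The pads swing forward as they close: fully open they stand 13 mm farther back than shut.
Start: joints at [1.151, 0.411, -0.013, 1.596, 0.006, 1.134, -0.082], TCP at [0.215, -0.587, 0.231] pointing down, gripper open.
Joint ranges: [-2.95, 2.95], [-0.29, 1.99], [-1.47, 1.44], [0.14, 2.54], [-1.03, 4.17], [0.13, 1.85], [-2.86, 2.86]. Speed limits (rad/s): [2.39, 2.39, 3.01, 3.01, 3.14, 3.14, 3.14].

## Interface

Orientations are given as a unit quaternion [x, y, z, w].
In Python, from rig import arm, vision gives the robot as it stands.
- The arm moves only by the tool apply_moves, never from a script. Its argument "moves" is one flat list of numbers, 6 for each row, row after row: the shift along the world's x, y, z in cm, then the turn, a rotation vector about the world's x, y, z in rad. In form: [dx, dy, dz, wx, wy, wz, dx, dy, dz, wx, wy, wz, ...]. A call has exactly 5 rows; each row shifts and turns the commanded pose from where the row before left it; what a row does not reach is not made up. A row lasts 1/12 s, in which the tool goes at most 41.7 mm and 7.16 degrees, less where a joint would pass 70% of its speed; a pose out of reach is approached as far as the arm can. A call with a gripper value outside its range is refused whole. "grip" is the opening, from 0 (shut) to 1 (fully open), set as the call begins (left out, the last holds). The fingers move at their own pace and stop on an object; "grip_force" is the grip in N (left out, the last holds). Time passes only in rows, so rows that do not move let the fingers close, or fill a call up. It gives the time, the measured TCP pose, the force and the opening at its end, in the units of the state.
- arm.read_state(): the state, without advancing time (a new reading comes with each control period).
- vision.get_image(name): name is "scene" or "side" or "wrist"; returns the picture (400x640x3 uint8, red, green, blue); there is no depth.
- vision.camera_model(name): a dict with "K" (3x3 intrinsics, pixels), "R" (3x3) and "t" (3): a world point X has camera coordinates R X + t. Camera axes: x right, y down, z forward; pixel columns grow to the right and rows downward; lengths in m; the calibration is good to about 2 mm. A picture is of the moment at which its call begins: read the wrist's pose just before it. camera_model takes no time and is no camera call; for the wrist camera it gives the pose at the moment of the call.
- arm.job_done(): hands the job in, once; it reports no verdict.
The state is a dict: "time": time; "joints": joint angles; "joint_velocities": joint speeds; "effort": joint torques, N m; "eef_pos": TCP position; "tcp_rot": TCP orientation; "wrist_force": force on the tool from outside, world axes, zero at the start; "wrist_torque": the same for the moment, N m; "grip_width": opening from 0.0 (shut) to 1.0 (fully open).
Only numpy, scipy, OpenCV 4.12 (cv2) and the standard library are available. Lean on these libraries where they do the work, as an engineer would, in place of code of your own. Each camera call takes 0.05 s, during which the arm holds its last target.

## Working session

There is one attempt and no reset: what is moved stays moved. The work goes in short steps, Python scripts to look and compute and a tool call to move; the robot and the scene stay as the last step left them, time stands still between calls to the robot, and variables do not carry over. Pictures are saved under pics/ and viewed, and the job is handed in when it is done.

Besides the shell and the picture viewer there is one more tool, called after "Request:" in YAML: its name, and indented under it one key for each argument. apply_moves: Moves the arm, as the interface text tells. Its arguments: {"type":"object","properties":{"moves":{"type":"array","items":{"type":"number"}},"grip":{"type":"number"},"grip_force":{"type":"number"}},"required":["moves"]}

```bash
mkdir -p pics; ls
python3 - <<'E'
from rig import arm, vision
import cv2
s=arm.read_state(); print(s)
for n in ["scene","side","wrist"]:
    im=vision.get_image(n); cv2.imwrite(f"pics/{n}0.png",im[:,:,::-1])
    m=vision.camera_model(n); print(n,m)
print(arm.tcp_to_grasp)
E
```

```text
pics
{'time': 0.0, 'joints': array([ 1.15077375,  0.41189369, -0.0127165 ,  1.59705887,  0.00560293,
        1.13429775, -0.08219546]), 'joint_velocities': array([ 0.00016774,  0.00066805,  0.00101506, -0.00041236, -0.00103258,
       -0.00136148,  0.00165329]), 'effort': array([ 9.16899376e-05, -6.00626636e+01,  6.82548042e-01, -2.99408466e+01,
        1.38437015e-02,  1.07082288e-02,  6.64211086e-08]), 'eef_pos': array([ 0.21516945, -0.58625817,  0.23045085]), 'tcp_rot': array([ 0.40506463,  0.58028577, -0.40447707,  0.57930076]), 'wrist_force': array([ 0.50805666, -0.19489659,  0.18260254]), 'wrist_torque': array([ 0.04677292,  0.07811725, -0.03766581]), 'grip_width': 1.0010643934724266}
scene {'K': array([[448.81805874,   0.        , 322.82074041],
       [  0.        , 448.81805874, 199.82029088],
       [  0.        ,   0.        ,   1.        ]]), 'R': array([[-0.56203828, -0.82695823,  0.01590776],
       [-0.683849  ,  0.45378418, -0.57134093],
       [ 0.4652564 , -0.33199398, -0.82055864]]), 't': array([0.32820082, 0.41135409, 0.77672219])}
side {'K': array([[364.32403038,   0.        , 320.52048851],
       [  0.        , 364.32403038, 208.09573034],
       [  0.        ,   0.        ,   1.        ]]), 'R': array([[ 0.99997666, -0.00318153, -0.00604552],
       [-0.0059187 , -0.84540319, -0.53409588],
       [-0.00341165,  0.5341192 , -0.84540229]]), 't': array([-0.49289195,  0.10223296,  0.96191089])}
wrist {'K': array([[287.27331965,   0.        , 315.63792434],
       [  0.        , 287.27331965, 200.69254339],
       [  0.        ,   0.        ,   1.        ]]), 'R': array([[ 0.34347837, -0.93915986, -0.00117084],
       [-0.89472827, -0.32760685,  0.30353761],
       [-0.28545392, -0.10321102, -0.95281874]]), 't': array([-0.62541882, -0.03912748,  0.37945539])}
-0.0187
```

View pics/scene0.png

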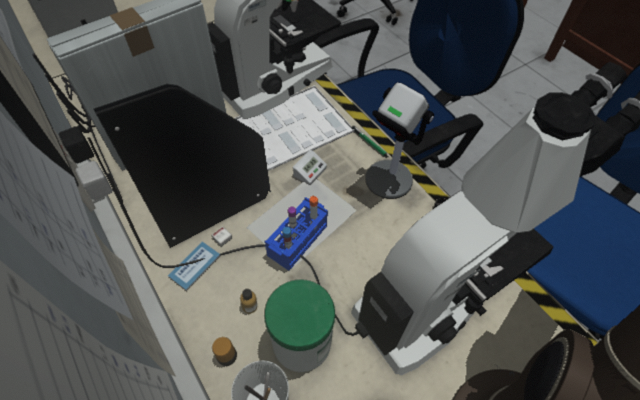

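View pics/side0.png

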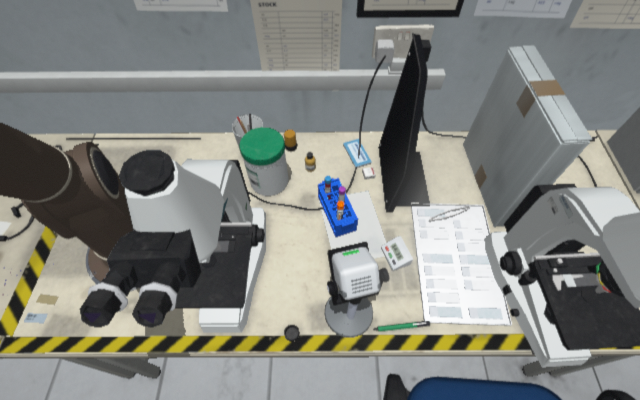

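View pics/wrist0.png

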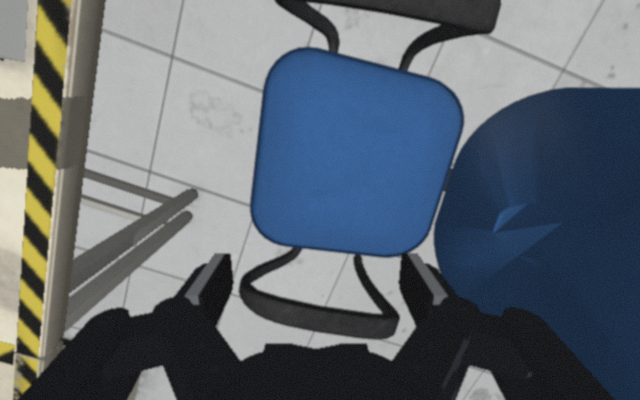

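```bash
cat > h.py <<'E'
import numpy as np, cv2
from rig import arm, vision
from scipy.spatial.transform import Rotation as Rot
def proj(X,m):
    c=m["R"]@np.asarray(X)+m["t"]; p=m["K"]@c; return p[:2]/p[2]
def ray(uv,m):
    d=m["R"].T@np.linalg.inv(m["K"])@np.array([uv[0],uv[1],1.]); o=-m["R"].T@m["t"]; return o,d/np.linalg.norm(d)
def onz(uv,m,z):
    o,d=ray(uv,m); return o+d*(z-o[2])/d[2]
def tri(obs):
    A=np.zeros((3,3));b=np.zeros(3)
    for uv,m in obs:
        o,d=ray(uv,m);P=np.eye(3)-np.outer(d,d);A+=P;b+=P@o
    X=np.linalg.solve(A,b); return X,[np.linalg.norm(proj(X,m)-uv) for uv,m in obs]
E
python3 - <<'E'
from h import *
for n,(x0,y0,x1,y1) in {"scene":(255,185,340,275),"side":(305,165,385,245)}.items():
    im=cv2.imread(f"pics/{n}0.png")[y0:y1,x0:x1]
    cv2.imwrite(f"pics/{n}_rack.png",cv2.resize(im,None,fx=7,fy=6.6,interpolation=cv2.INTER_CUBIC) if 0 else cv2.resize(im,None,fx=6,fy=6,interpolation=cv2.INTER_CUBIC))
for n,(x0,y0,x1,y1) in {"scene":(350,65,450,205),"side":(310,230,400,340)}.items():
    im=cv2.imread(f"pics/{n}0.png")[y0:y1,x0:x1]
    cv2.imwrite(f"pics/{n}_reader.png",cv2.resize(im,None,fx=4,fy=4,interpolation=cv2.INTER_CUBIC))
for n in ["scene","side"]:
    m=vision.camera_model(n); print(n, -m["R"].T@m["t"], proj([0.001,0,0],m))
E
```

```text
scene [0.10439054 0.34260948 0.8671486 ] [512.02889224 436.97828861]
side [ 0.49676724 -0.42891516  0.86482409] [134.21559909 246.81438847]
```

View pics/scene_rack.png

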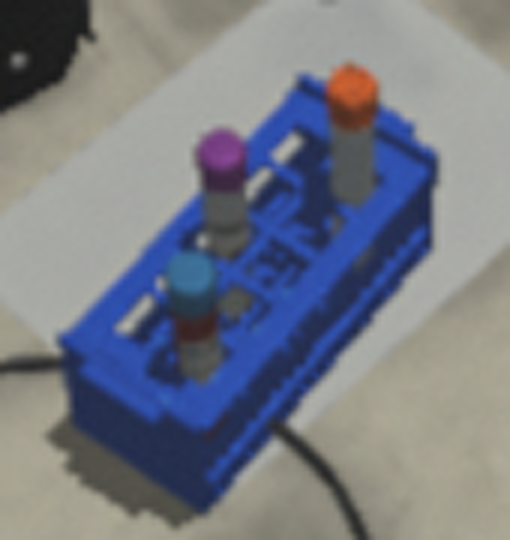

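View pics/side_rack.png

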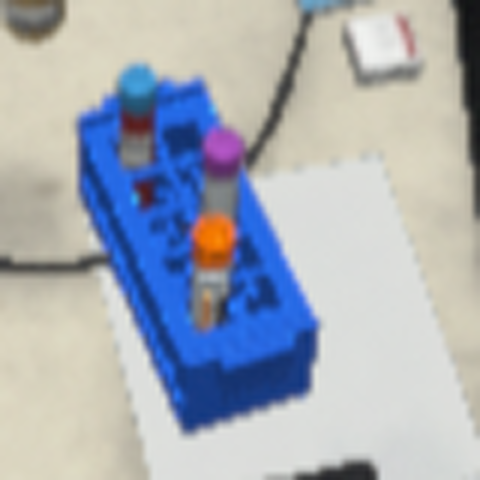

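View pics/scene_reader.png

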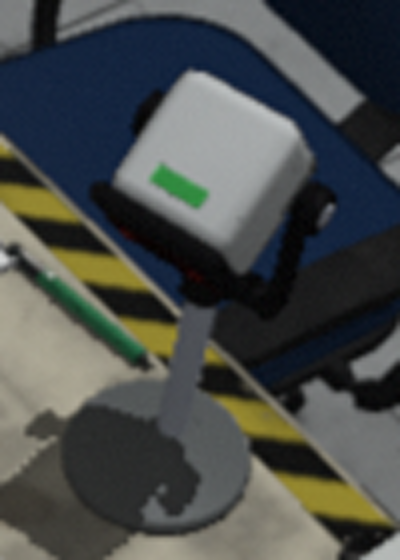

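View pics/side_reader.png

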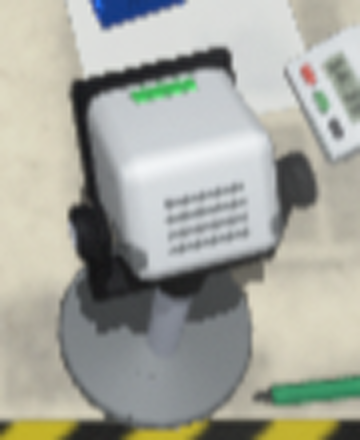

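Run:
```python
from h import *
M={n:vision.camera_model(n) for n in ["scene","side"]}
rng={"orange":((3,150,120),(16,255,255)),"purple":((130,70,60),(165,255,255)),"green":((50,120,80),(75,255,255)),"blue":((112,150,50),(122,255,255))}
for c,(lo,hi) in rng.items():
    for n,roi in {"scene":(255,185,340,275),"side":(305,165,385,245)}.items():
        if c=="green": roi={"scene":(380,100,410,120),"side":(335,240,365,262)}[n]
        x0,y0,x1,y1=roi
        hsv=cv2.cvtColor(cv2.imread(f"pics/{n}0.png")[y0:y1,x0:x1],cv2.COLOR_BGR2HSV)
        k=cv2.inRange(hsv,np.array(lo),np.array(hi))
        nn,l,st,ce=cv2.connectedComponentsWithStats(k)
        for i in range(1,nn):
            if st[i,4]>5: print(c,n,st[i],ce[i]+[x0,y0], onz(ce[i]+[x0,y0],M[n],0.115))
```

```text
orange scene [55 11  8  7 40] [313.25 199.35] [0.54263975 0.05393089 0.115     ]
orange side [33 36  6  9 47] [340.36170213 204.80851064] [0.54233278 0.0539949  0.115     ]
purple scene [33 22  8 10 65] [291.73846154 211.30769231] [0.54210462 0.10597025 0.115     ]
purple side [34 21  7  9 47] [341.74468085 190.21276596] [0.54721114 0.0975665  0.115     ]
green scene [ 8  7 14  9 55] [394.34545455 111.21818182] [ 0.64905205 -0.24756464  0.115     ]
green side [ 8 10 16  5 30] [350.5        252.06666667] [ 0.5611443  -0.07324064  0.115     ]
blue scene [  11   13   61   59 1011] [296.3214639  230.79030663] [0.49862924 0.12257464 0.115     ]
blue scene [ 34  37  37  46 194] [307.28865979 244.15979381] [0.46192717 0.12101061 0.115     ]
blue side [30 37  2  7  8] [335.75  204.625] [0.5310627 0.0546092 0.115    ]
```

Run:
```python
from h import *
s=arm.read_state(); m=vision.camera_model("wrist")
T=Rot.from_quat(s["tcp_rot"]).as_matrix(); c=-m["R"].T@m["t"]
print("tool axes cols\n",T.round(3)); print("cam in tool",T.T@(c-s["eef_pos"]),"\ncam axes in tool\n",(T.T@m["R"].T).round(3))
M={n:vision.camera_model(n) for n in ["scene","side"]}
def t(a,b): print(tri([(np.array(a,float),M["scene"]),(np.array(b,float),M["side"])]))
t((394.35,111.2),(350.5,252.0)) # green
# orange cap top: scene zoom (352,78)/6 ; side (214,228)/6
t((255+352/6,185+78/6),(305+214/6,165+226/6))
t((255+222/6,185+142/6),(305+222/6,165+142/6)) # purple
t((255+192/6,185+265/6),(305+138/6,165+80/6)) # blue
# foot of reader ellipse centre
print(onz((350+155/4,65+453/4),M["scene"],.005),onz((310+157/4,230+335/4),M["side"],.005))
# bottle
print(onz((249,312),M["scene"],.0),onz((310,170),M["side"],.0))
# rack corners at z=.066
for p in [(305,80),(435,155),(205,430),(62,340)]: print("sc",p,onz((255+p[0]/6,185+p[1]/6),M["scene"],.066))
for p in [(82,118),(200,82),(318,320),(185,365)]: print("sd",p,onz((305+p[0]/6,165+p[1]/6),M["side"],.066))
```

```text
tool axes cols
 [[-0.     0.939  0.345]
 [ 0.001  0.345 -0.939]
 [-1.    -0.    -0.001]]
cam in tool [-0.14207244  0.07717502  0.00114437] 
cam axes in tool
 [[-0.    -0.303  0.953]
 [-0.001 -0.953 -0.303]
 [ 1.    -0.001 -0.   ]]
(array([ 0.54906255, -0.13891226,  0.25345988]), [np.float64(0.11746660439489943), np.float64(0.12353457720117238)])
(array([0.54180554, 0.05460977, 0.12249189]), [np.float64(0.5786642834975522), np.float64(0.4833411356715388)])
(array([0.54771711, 0.1022128 , 0.11479406]), [np.float64(0.1818171376975022), np.float64(0.14561475804977153)])
(array([0.51287075, 0.13557083, 0.11388771]), [np.float64(0.22917968482616846), np.float64(0.1744952500104711)])
[ 0.55746657 -0.17557517  0.005     ] [ 0.56011098 -0.18087367  0.005     ]
[0.45159417 0.26849942 0.        ] [0.46207169 0.25320153 0.        ]
sc (305, 80) [0.58237488 0.04709533 0.066     ]
sc (435, 155) [0.52936224 0.02626344 0.066     ]
sc (205, 430) [0.48142369 0.15219555 0.066     ]
sc (62, 340) [0.53748466 0.17452312 0.066     ]
sd (82, 118) [0.48877008 0.15073356 0.066     ]
sd (200, 82) [0.54251175 0.17053792 0.066     ]
sd (318, 320) [0.58888715 0.04427132 0.066     ]
sd (185, 365) [0.53189444 0.02273042 0.066     ]
```

Run:
```python
from h import *
for n in ["scene","side"]:
    m=vision.camera_model(n)
    for z in [0,.1,.2,.3,.4,.5]: print(n,z,proj([0.0,0.0,z],m).round(), (m["R"]@[0,0,z]+m["t"])[2].round(2), "tcp", proj([.215,-.587,.231],m).round(),(m["R"]@[.215,-.587,.231]+m["t"])[2].round(2))
    for p in [(0.3,0.1,0),(0.3,-.15,0),(.2,-.15,0),(.2,.1,0),(.25,0,.3),(.1,-.1,.3)]: print(p,proj(p,m).round())
M={n:vision.camera_model(n) for n in ["scene","side"]}
print(tri([(np.array([565.,110]),M["scene"]),(np.array([150.,170]),M["side"])]))
print(tri([(np.array([365.,300]),M["scene"]),(np.array([245.,165]),M["side"])]))
print(tri([(np.array([605.,80]),M["scene"]),(np.array([100.,310]),M["side"])]),tri([(np.array([605.,80]),M["scene"]),(np.array([150.,310]),M["side"])]))
print(onz((203,325),M["side"],0),onz((262,215),M["side"],0),onz((395,368),M["scene"],0),onz((500,300),M["scene"],0))
```

```text
scene 0 [512. 438.] 0.78 tcp [677. 132.] 0.88
scene 0.1 [536. 429.] 0.69 tcp [677. 132.] 0.88
scene 0.2 [566. 417.] 0.61 tcp [677. 132.] 0.88
scene 0.3 [604. 403.] 0.53 tcp [677. 132.] 0.88
scene 0.4 [658. 383.] 0.45 tcp [677. 132.] 0.88
scene 0.5 [735. 354.] 0.37 tcp [677. 132.] 0.88
(0.3, 0.1, 0) [362. 328.]
(0.3, -0.15, 0) [455. 264.]
(0.2, -0.15, 0) [489. 301.]
(0.2, 0.1, 0) [394. 371.]
(0.25, 0, 0.3) [456. 248.]
(0.1, -0.1, 0.3) [587. 293.]
side 0 [134. 247.] 0.96 tcp [ 97. 590.] 0.45
side 0.1 [116. 228.] 0.88 tcp [ 97. 590.] 0.45
side 0.2 [ 93. 206.] 0.79 tcp [ 97. 590.] 0.45
side 0.3 [ 66. 178.] 0.71 tcp [ 97. 590.] 0.45
side 0.4 [ 31. 143.] 0.62 tcp [ 97. 590.] 0.45
side 0.5 [-15.  97.] 0.54 tcp [ 97. 590.] 0.45
(0.3, 0.1, 0) [251. 214.]
(0.3, -0.15, 0) [241. 302.]
(0.2, -0.15, 0) [200. 302.]
(0.2, 0.1, 0) [215. 214.]
(0.25, 0, 0.3) [194. 177.]
(0.1, -0.1, 0.3) [101. 223.]
(array([ 0.26876839, -0.1297622 ,  0.48694332]), [np.float64(1.7084979373274678), np.float64(1.5492856164113813)])
(array([0.30311631, 0.12272792, 0.17933328]), [np.float64(6.726195867442616), np.float64(4.5156003552441435)])
(array([ 0.27159061, -0.29473849,  0.45438839]), [np.float64(22.60720183313301), np.float64(28.14361185348212)]) (array([ 0.29518294, -0.29831115,  0.43556247]), [np.float64(2.5234667732327796), np.float64(3.0411775265274086)])
[ 0.21735778 -0.20404725  0.        ] [0.33064662 0.09592733 0.        ] [0.20405271 0.09480052 0.        ] [ 0.18793831 -0.17038657  0.        ]
```

Request:
apply_moves:
  moves: [3,1.2,2.6,0,0,0.08,3,1.2,2.6,0,0,0.08,3,1.2,2.6,0,0,0.08,3,1.2,2.6,0,0,0.08,3,1.2,2.6,0,0,0.08]

```text
time: 0.57
eef_pos: [0.3664, -0.5258, 0.3625]
tcp_rot: [0.28, 0.649, -0.28, 0.649]
wrist_force: [0.9, -1.5, 0.7]
grip_width: 1.002
```

Request:
apply_moves:
  moves: [2.6,3,0.8,0,0,0.08,2.6,3,0.8,0,0,0.08,2.6,3,0.8,0,0,0.08,2.6,3,0.8,0,0,0.08,2.6,3,0.8,0,0,0.08]

```text
time: 0.98
eef_pos: [0.4962, -0.3751, 0.4016]
tcp_rot: [0.146, 0.692, -0.146, 0.692]
wrist_force: [0.7, -1.2, -0.3]
grip_width: 0.999
```

Request:
apply_moves:
  moves: [1,4,0,0,0,0.084,1,4,0,0,0,0.084,1,4,0,0,0,0.084,1,4,0,0,0,0.084,1,4,0,0,0,0.084]

```text
time: 1.4
eef_pos: [0.5453, -0.1748, 0.4012]
tcp_rot: [-0.002, 0.707, 0.002, 0.707]
wrist_force: [1.0, -0.4, -1.1]
grip_width: 1.003
```

Good tracking. Next I move over the rack and start tilting towards the reader.

Request:
apply_moves:
  moves: [0,4,0,-0.05,0,0,0,4,0,-0.05,0,0,0,4,0,-0.05,0,0,0,4,0,-0.05,0,0,0,4,0,-0.05,0,0]

```text
time: 1.82
eef_pos: [0.5449, 0.0249, 0.4018]
tcp_rot: [-0.089, 0.701, -0.089, 0.702]
wrist_force: [0.9, -0.4, 0.1]
grip_width: 1.002
```

Request:
apply_moves:
  moves: [0,1,-3,-0.09,0,0,0,1,-3,-0.09,0,0,0,1,-3,-0.09,0,0,0,1,-3,-0.09,0,0,0,1,-2,-0.09,0,0]

```text
time: 2.23
eef_pos: [0.5448, 0.0736, 0.2592]
tcp_rot: [-0.245, 0.664, -0.243, 0.664]
wrist_force: [0.7, -0.6, -0.3]
grip_width: 1.001
```

Run:
```python
from h import *
import pickle
m=vision.camera_model("wrist"); im=vision.get_image("wrist"); cv2.imwrite("pics/w1.png",im[:,:,::-1]); pickle.dump(m,open("w1.pkl","wb"))
s=arm.read_state(); print(s["eef_pos"],s["joints"],s["time"])
```

```text
[0.54245079 0.07810283 0.25219136] [-0.21658205  0.52491932 -0.53040375  1.64265757  0.74692633  1.61887303
 -0.93171235] 2.2833
```

View pics/w1.png

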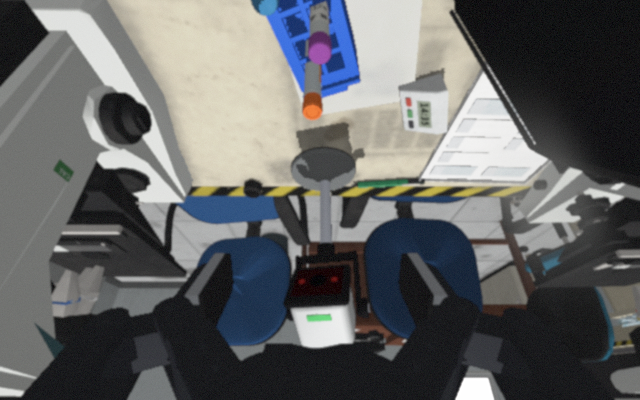

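```bash
cat > snap.py <<'E'
import sys
from h import *
import pickle
n=sys.argv[1]; x0,y0,x1,y1,f=map(int,sys.argv[2:7])
vision.get_image("wrist")
m=vision.camera_model("wrist"); im=vision.get_image("wrist")[:,:,::-1]; cv2.imwrite(f"pics/{n}.png",im); pickle.dump(m,open(f"{n}.pkl","wb"))
cv2.imwrite(f"pics/{n}z.png",cv2.resize(im[y0:y1,x0:x1],None,fx=f,fy=f,interpolation=cv2.INTER_CUBIC))
s=arm.read_state(); print(s["eef_pos"],s["tcp_rot"],s["time"])
E
python3 snap.py w2 270 240 390 360 5
```

```text
[0.54406834 0.07564106 0.25746306] [-0.24610567  0.66599388 -0.23989126  0.66206974] 2.3833
```

View pics/w2z.png

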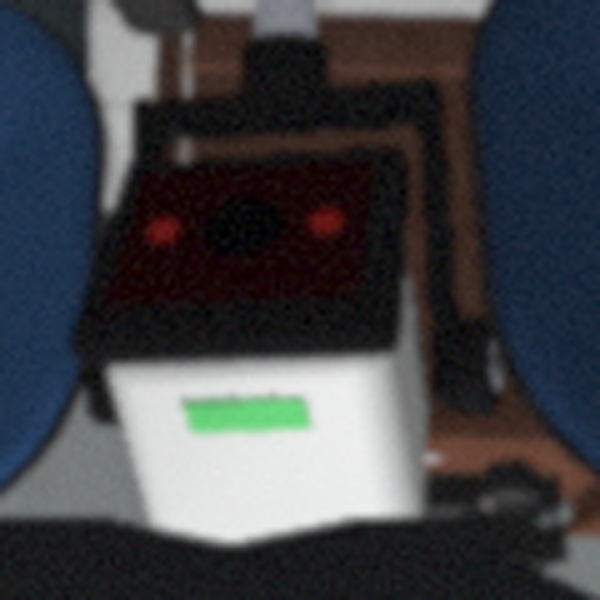

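Request:
apply_moves:
  moves: [0,-1.6,-1.3,-0.076,0,0,0,-1.6,-1.3,-0.076,0,0,0,-1.6,-1.3,-0.076,0,0,0,-1.6,-1.3,-0.076,0,0,0,-1.6,-1.3,-0.076,0,0]

```text
time: 2.8
eef_pos: [0.5462, -0.0084, 0.1979]
tcp_rot: [-0.363, 0.606, -0.365, 0.607]
wrist_force: [0.4, 0.2, 0.4]
grip_width: 1.002
```

```bash
python3 -c "
from rig import vision
vision.get_image('wrist')"; python3 snap.py w3 260 230 380 350 5; python3 -c "
from rig import arm
print(arm.read_state()['joints'])"
```

```text
[ 0.54512276 -0.00803491  0.19611664] [-0.36321594  0.60785513 -0.36350012  0.60535443] 2.95
[-0.30143598  0.69873062 -0.39658132  1.7520483   0.96458125  1.70344875
 -1.11006197]
```

View pics/w3.png

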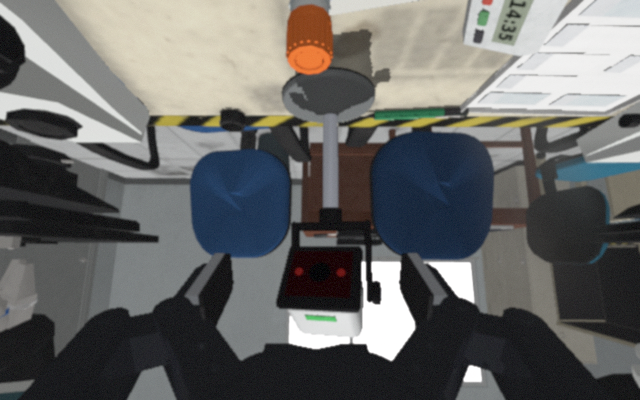

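View pics/w3z.png

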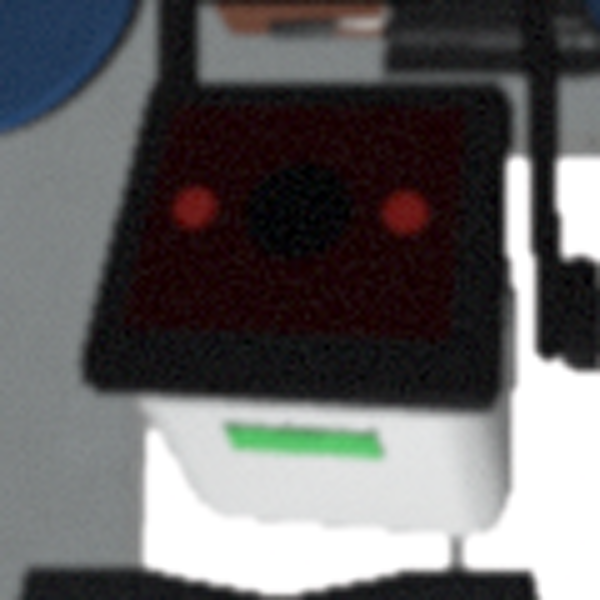

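```bash
cat > win.py <<'E'
from h import *
import pickle,sys
def corners(n,roi):
    x0,y0,x1,y1=roi
    im=cv2.imread(f"pics/{n}.png")[y0:y1,x0:x1]; f=8
    d=cv2.resize(cv2.GaussianBlur(cv2.subtract(im[:,:,2],im[:,:,0]),(0,0),.8),None,fx=f,fy=f,interpolation=cv2.INTER_CUBIC)
    k=(d>9).astype(np.uint8)*255
    k=cv2.morphologyEx(k,cv2.MORPH_OPEN,np.ones((25,25))); 
    cs,_=cv2.findContours(k,cv2.RETR_EXTERNAL,cv2.CHAIN_APPROX_NONE); c=max(cs,key=cv2.contourArea)
    h=cv2.convexHull(c); q=cv2.approxPolyN(h,4,ensure_convex=True).reshape(4,2).astype(float)
    # refine lines
    P=c[:,0,:].astype(float); L=[]
    for i in range(4):
        a,b=q[i],q[(i+1)%4]; u=(b-a)/np.linalg.norm(b-a); s=(P-a)@u; dd=np.abs((P-a)@[-u[1],u[0]]); w=(s>.12*np.linalg.norm(b-a))&(s<.88*np.linalg.norm(b-a))&(dd<14)
        vx,vy,px,py=cv2.fitLine(P[w].astype(np.float32),cv2.DIST_HUBER,0,.01,.01).ravel(); L.append(np.cross([px,py,1],[px+vx,py+vy,1]))
    out=[]
    for i in range(4):
        p=np.cross(L[i-1],L[i]); out.append(p[:2]/p[2])
    out=(np.array(out)+.5)/f-.5+[x0,y0]
    dbg=cv2.cvtColor(k,cv2.COLOR_GRAY2BGR); cv2.imwrite(f"pics/{n}_k.png",cv2.resize(dbg,None,fx=.7,fy=.7))
    return out
def order(c):  # image upside down: window top edge = lower rows. order: (top,ymin)...
    c=c[np.argsort(c[:,1])]; lo=c[:2][np.argsort(c[:2,0])]; hi=c[2:][np.argsort(c[2:,0])]
    return np.array([lo[0],lo[1],hi[1],hi[0]]) # bottomL,bottomR,topR,topL in image
def frame(P):
    b=(P[0]+P[1])/2;t=(P[2]+P[3])/2;l=(P[0]+P[3])/2;r=(P[1]+P[2])/2
    return P.mean(0),t-b,r-l
res={}
for n,roi in {"w2":(285,262,350,310),"w3":(275,240,365,305)}.items():
    c=order(corners(n,roi)); m=pickle.load(open(n+".pkl","rb")); res[n]=(c,m); print(n,c.round(2).tolist())
    obj=np.array([[-31,-25,0],[31,-25,0],[31,25,0],[-31,25,0]])/1000.
    r=cv2.solvePnPGeneric(obj,c,m["K"],None,flags=cv2.SOLVEPNP_IPPE)
    for rv,tv,e in zip(r[1],r[2],r[3]):
        Rw=m["R"].T@cv2.Rodrigues(rv)[0]; X=m["R"].T@(tv.ravel()-m["t"]); print("pnp",X.round(4),"w",Rw[:,0].round(3),"up",Rw[:,1].round(3),"n",Rw[:,2].round(3),e)
P=np.array([tri([(res["w2"][0][i],res["w2"][1]),(res["w3"][0][i],res["w3"][1])])[0] for i in range(4)])
c,u,w=frame(P); print("stereo",c,np.linalg.norm(u),np.linalg.norm(w),u/np.linalg.norm(u),w/np.linalg.norm(w),np.cross(w,u)/np.linalg.norm(np.cross(w,u)))
E
python3 win.py
```

```text
w2 [[298.81, 274.44], [343.79, 271.43], [341.17, 298.08], [291.0, 300.55]]
pnp [ 0.5475 -0.1398  0.2097] w [ 0.969  0.246 -0.004] up [-0.137  0.552  0.823] n [ 0.204 -0.797  0.568] [0.08856442]
pnp [ 0.5483 -0.1372  0.212 ] w [ 0.975 -0.182 -0.123] up [-0.116 -0.902  0.417] n [-0.187 -0.392 -0.901] [1.54165095]
w3 [[294.53, 250.71], [352.7, 251.09], [349.25, 297.35], [283.69, 294.83]]
pnp [ 0.5477 -0.1368  0.2108] w [ 0.967  0.255 -0.003] up [-0.144  0.555  0.819] n [ 0.21  -0.792  0.573] [0.108028]
pnp [ 0.549  -0.1344  0.2126] w [ 0.972 -0.234  0.028] up [-0.134 -0.449  0.883] n [-0.194 -0.862 -0.468] [1.97593418]
stereo [ 0.54758336 -0.13601843  0.21077858] 0.04992647237788814 0.061614634650481934 [-0.13846712  0.55787042  0.81829545] [ 0.96779953  0.25171664 -0.00167237] [ 0.20691418 -0.79172448  0.57476854]
```

View pics/w3_k.png

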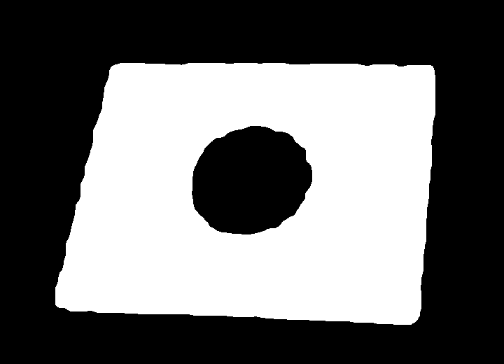

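Run:
```python
from h import *
ims=[vision.get_image("side")[:,:,::-1].astype(float) for _ in range(4)]
im=np.mean(ims,0).astype(np.uint8); cv2.imwrite("pics/side1.png",im)
x0,y0,x1,y1=325,190,357,230
cv2.imwrite("pics/side1z.png",cv2.resize(im[y0:y1,x0:x1],None,fx=15,fy=15,interpolation=cv2.INTER_NEAREST))
print(arm.read_state()["time"])
m=vision.camera_model("side")
for z in (.066,.085,.098): print(z,[proj([.5415+dx,.0540,z],m).round(1) for dx in (-.0078,0,.0078)])
```

```text
3.15
0.066 [array([336.2, 215.2]), array([339.3, 215.2]), array([342.3, 215.2])]
0.085 [array([336.5, 211.3]), array([339.6, 211.3]), array([342.7, 211.2])]
0.098 [array([336.6, 208.5]), array([339.8, 208.5]), array([342.9, 208.5])]
```

View pics/side1z.png

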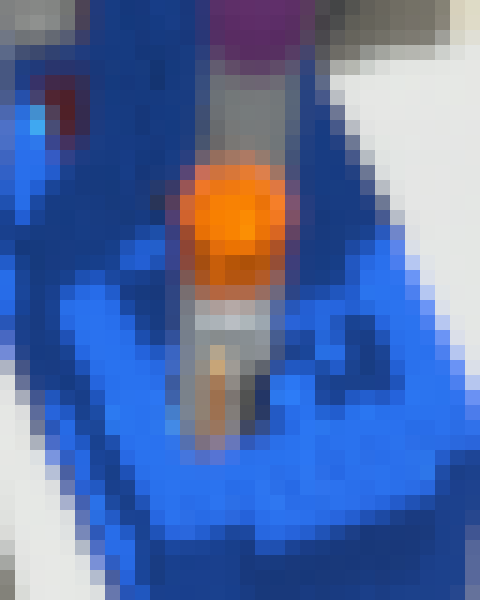

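Run:
```python
from h import *
s=arm.read_state(); R0=Rot.from_quat(s["tcp_rot"])
t=.35; d=np.array([-.7071,.7071,0]); z=np.array([0,0,1.])
x=np.sin(t)*d-np.cos(t)*z; y=-np.cos(t)*d-np.sin(t)*z
R1=Rot.from_matrix(np.c_[x,y,np.cross(x,y)])
w=(R1*R0.inv()).as_rotvec(); print(np.linalg.norm(w),w,w/20, s["eef_pos"])
for k in (.25,.5,.75): print((Rot.from_rotvec(w*k)*R0).as_matrix()[:,:2].T.round(2))
# alt: d azimuth variants
```

```text
2.408551162532669 [ 0.35371861 -0.84535662 -2.2274142 ] [ 0.01768593 -0.04226783 -0.11137071] [ 0.54618812 -0.00613692  0.19830618]
[[-0.35 -0.73 -0.59]
 [ 0.44  0.42 -0.79]]
[[-0.53 -0.42 -0.73]
 [ 0.76  0.14 -0.63]]
[[-0.49 -0.05 -0.87]
 [ 0.84 -0.27 -0.46]]
```

Request:
apply_moves:
  moves: [0,0.8,2,0.12,0,0,0,0.8,2,0.12,0,0,0,0.8,2,0.12,0,0,0,0.8,2,0.12,0,0,0,0.8,2,0.12,0,0]

```text
time: 3.57
eef_pos: [0.5461, 0.0352, 0.3004]
tcp_rot: [-0.166, 0.685, -0.165, 0.69]
wrist_force: [0.3, -0.3, -1.1]
grip_width: 1.001
```

Request:
apply_moves:
  moves: [0.4,0,0,0.12,0,0,0.4,0,0,0.12,0,0,0.4,0,0,0.12,0,0,0.4,0,0,0.12,0,0,0,0,0,0,0,-0.12]

```text
time: 3.98
eef_pos: [0.5635, 0.0257, 0.2992]
tcp_rot: [0.044, 0.704, -0.041, 0.708]
wrist_force: [0.7, -1.8, -0.6]
grip_width: 0.998
```

Request:
apply_moves:
  moves: [0,0,0,0,0,-0.12,0,0,0,0,0,-0.12,0,0,0,0,0,-0.12,0,0,0,0,0,-0.12,0,0,0,0,0,-0.12]

```text
time: 4.4
eef_pos: [0.5617, 0.0335, 0.2987]
tcp_rot: [0.251, 0.66, -0.25, 0.663]
wrist_force: [1.0, 0.4, 1.3]
grip_width: 0.998
```

Request:
apply_moves:
  moves: [0,0,0,0,0,-0.12,0,0,0,0,0,-0.12,0,0,0,0,0,-0.12,0,0,0,0,0,-0.12,0,0,0,0,0,-0.12]

```text
time: 4.82
eef_pos: [0.5617, 0.0337, 0.2988]
tcp_rot: [0.436, 0.557, -0.434, 0.559]
wrist_force: [-0.7, -0.8, 0.3]
grip_width: 1.002
```

Run:
```python
from h import *
s=arm.read_state(); print(s["joints"],s["eef_pos"],Rot.from_quat(s["tcp_rot"]).as_matrix().T.round(2))
```

```text
[ 0.16940083  0.28096221 -0.39657693  1.63983809  0.11411789  1.23920146
 -1.57403459] [0.56173158 0.03368325 0.29876544] [[ 0.    0.   -1.  ]
 [ 0.97  0.24  0.  ]
 [ 0.24 -0.97  0.  ]]
```

Request:
apply_moves:
  moves: [0.15,0.2,-2,0,0,-0.12,0.15,0.2,-2,0,0,-0.12,0.15,0.2,-2,0,0,-0.12,0.15,0.2,-2,0,0,-0.12,0.15,0.2,-2,0,0,-0.12]

```text
time: 5.23
eef_pos: [0.5697, 0.0437, 0.1979]
tcp_rot: [0.582, 0.404, -0.579, 0.405]
wrist_force: [0.6, 0.0, 0.1]
grip_width: 1.001
```

Request:
apply_moves:
  moves: [0,0,-0.6,0.034,0.094,0,0,0,-0.6,0.034,0.094,0,0,0,-0.6,0.034,0.094,0,0,0,0,0,0,0,0,0,0,0,0,0]

```text
time: 5.65
eef_pos: [0.5698, 0.0428, 0.1782]
tcp_rot: [-0.513, -0.487, 0.633, -0.315]
wrist_force: [0.1, 1.0, 1.4]
grip_width: 0.998
```

```bash
python3 snap.py w4 270 140 370 240 6
```

```text
[0.56918669 0.04392469 0.17984441] [-0.51301234 -0.48728627  0.63202291 -0.31609726] 5.75
```

View pics/w4.png

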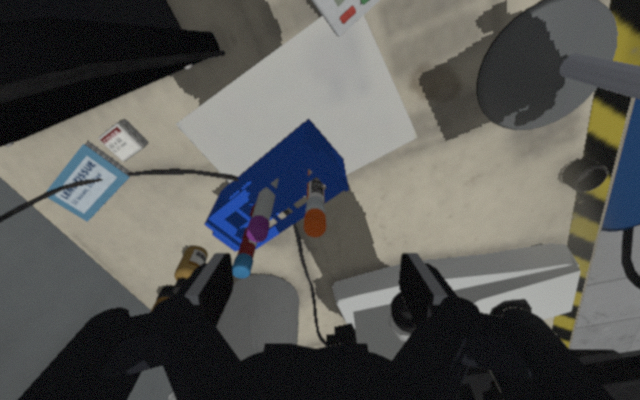

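View pics/w4z.png

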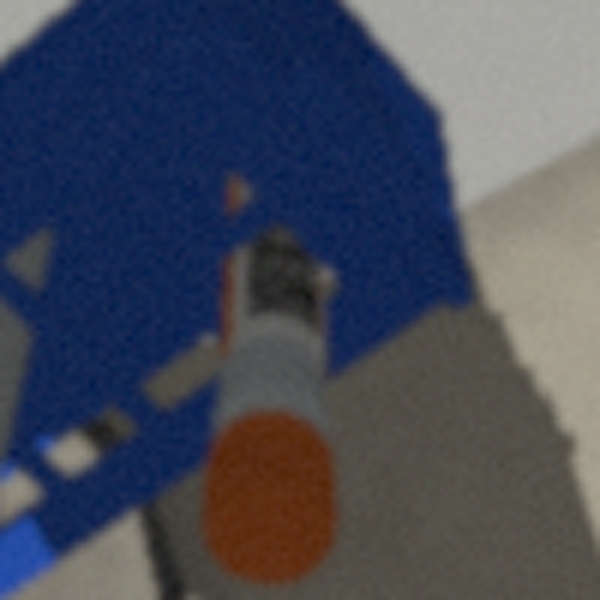

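```bash
cat > lab.py <<'E'
from h import *
import pickle
m=pickle.load(open("w4.pkl","rb")); im=cv2.imread("pics/w4.png")
cam=-m["R"].T@m["t"]; print("cam",cam)
hsv=cv2.cvtColor(im,cv2.COLOR_BGR2HSV); k=cv2.inRange(hsv,np.array((3,150,60)),np.array((16,255,255))); 
n,l,st,ce=cv2.connectedComponentsWithStats(k); i=1+np.argmax(st[1:,4]); print(st[i],ce[i]); 
ms={"scene":None,"side":None}
c=ce[i]; print("cap centre w4 on z=.113",onz(c,m,.113))
S=vision.camera_model("side"); C=vision.camera_model("scene")
ob=[(c,m),(np.array([340.36,204.81]),S),(np.array([313.25,199.35]),C)]
print("cap tri",tri(ob))
# silhouettes of body at rows: print profile
for r in (186,190,194,198,202):
    print(r,[tuple(int(v) for v in im[r,x]) for x in range(303,328)])
E
python3 lab.py
```

```text
cam [0.67837863 0.00284032 0.29242423]
[304 209  22  28 489] [314.42331288 222.79345603]
cap centre w4 on z=.113 [0.54199419 0.05359601 0.113     ]
cap tri (array([0.54271578, 0.0537175 , 0.11454775]), [np.float64(0.7620203813818949), np.float64(0.24710871612708762), np.float64(0.0858659232358291)])
186 [(85, 42, 25), (81, 37, 14), (81, 38, 20), (76, 41, 38), (56, 45, 64), (52, 61, 83), (81, 86, 95), (85, 87, 90), (60, 60, 60), (43, 46, 44), (41, 43, 46), (46, 47, 44), (39, 39, 41), (41, 43, 44), (40, 41, 40), (41, 43, 41), (40, 43, 42), (40, 41, 41), (57, 56, 56), (67, 71, 73), (79, 84, 89), (90, 93, 95), (86, 75, 74), (80, 49, 41), (77, 34, 13)]
190 [(79, 34, 12), (84, 40, 20), (80, 35, 17), (75, 48, 51), (54, 51, 75), (52, 67, 87), (80, 86, 94), (85, 86, 88), (70, 71, 71), (55, 59, 56), (46, 46, 48), (40, 39, 41), (40, 42, 43), (45, 44, 45), (48, 45, 48), (49, 49, 49), (43, 43, 44), (40, 43, 42), (33, 31, 33), (44, 39, 44), (65, 58, 61), (73, 51, 48), (80, 44, 33), (76, 31, 7), (84, 41, 21)]
194 [(82, 37, 19), (82, 38, 25), (83, 42, 27), (66, 40, 43), (55, 52, 77), (56, 65, 89), (
[... 274 characters left out ...]
 75, 76), (72, 76, 82), (69, 78, 81), (63, 72, 85), (57, 69, 87), (71, 75, 84), (83, 85, 85), (82, 80, 76), (86, 84, 81), (83, 83, 77), (84, 83, 80), (87, 85, 82), (85, 84, 80), (85, 82, 81), (87, 87, 84), (87, 84, 82), (88, 88, 82), (88, 88, 84), (87, 86, 89), (92, 95, 92), (86, 84, 82), (78, 61, 58), (78, 44, 29), (82, 40, 22), (84, 38, 19)]
202 [(70, 76, 78), (73, 74, 77), (72, 68, 65), (76, 67, 63), (82, 80, 75), (84, 83, 79), (82, 80, 78), (84, 82, 80), (85, 85, 81), (88, 88, 83), (86, 85, 80), (86, 84, 82), (83, 83, 80), (87, 86, 81), (82, 81, 75), (84, 85, 80), (87, 85, 83), (84, 84, 80), (76, 77, 75), (80, 79, 77), (76, 74, 75), (68, 56, 57), (75, 56, 56), (72, 57, 56), (71, 69, 67)]
```

Run:
```python
from h import *
C=vision.camera_model("scene");S=vision.camera_model("side")
for p in [(173,242),(268,190)]: print(onz(p,C,0))
for p in [(387,207),(430,205),(382,170)]: print(onz(p,S,0))
print(tri([(np.array([262.,140]),C),(np.array([417.,40]),S)]), tri([(np.array([262.,140]),C),(np.array([388.,150]),S)]))
s=arm.read_state();print(s["joints"],s["time"])
```

```text
[0.68468626 0.32949801 0.        ]
[0.69198419 0.08469785 0.        ]
[0.68006579 0.11980833 0.        ]
[ 8.01707098e-01  1.25630428e-01 -1.11022302e-16]
[0.67830613 0.25148288 0.        ]
(array([0.60231821, 0.16731479, 0.4143042 ]), [np.float64(61.08871098884313), np.float64(51.103473805383665)]) (array([0.63972264, 0.1100112 , 0.24471293]), [np.float64(3.589188785383884), np.float64(3.038725309794576)])
[ 0.11306565  0.55610142 -0.29435612  1.54652142  0.01110546  1.31869776
 -2.08123034] 5.75
```

Request:
apply_moves:
  moves: [-0.36,0.12,-1.08,0.017,0.047,0,-0.36,0.12,-1.08,0.017,0.047,0,-0.36,0.12,-1.08,0.017,0.047,0,-0.36,0.12,-1.08,0.017,0.047,0,-0.36,0.12,-1.08,0,0,0]

```text
time: 6.17
eef_pos: [0.5513, 0.0491, 0.1246]
tcp_rot: [-0.461, -0.536, 0.661, -0.251]
wrist_force: [-0.4, -0.1, -0.5]
grip_width: 1.002
```

```bash
python3 snap.py w5 270 150 370 250 6
```

```text
[0.54967542 0.0498343  0.12382449] [-0.46040106 -0.53631673  0.66141779 -0.25084207] 6.2667
```

View pics/w5z.png

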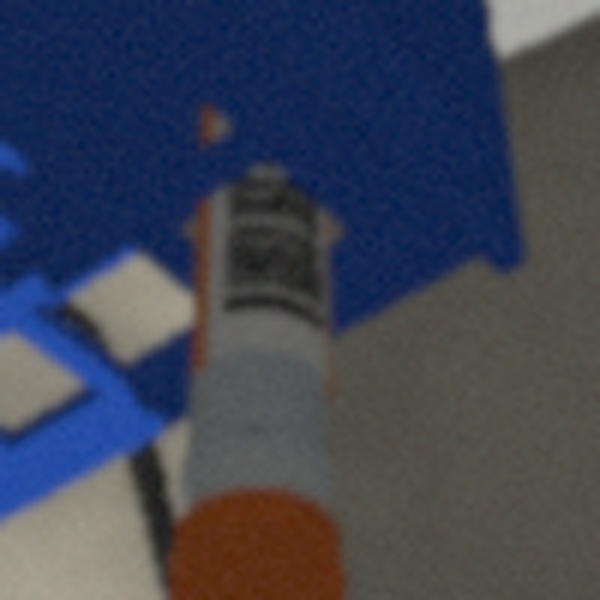

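```bash
cat > lab2.py <<'E'
from h import *
import pickle
m=pickle.load(open("w5.pkl","rb")); im=cv2.imread("pics/w5.png").astype(np.float32)
cam=-m["R"].T@m["t"]
b=np.array([.5425,.0537,0]); v=np.arctan2(cam[1]-b[1],cam[0]-b[0]); print("cam",cam,"view az",np.degrees(v), "right->", (m["R"]@[0,-1,0]).round(2))
for z in (.074,.078,.082):
    c=proj([.5425,.0537,z],m); a=proj([.5425,.0537,z+.01],m)-c; n=np.array([-a[1],a[0]]); n/=np.linalg.norm(n); n*=np.sign(n[0])
    # widths
    t=np.arange(-16,16.01,.5); pts=(c+np.outer(t,n)).astype(np.float32)
    p=cv2.remap(im,pts[None,:,0],pts[None,:,1],cv2.INTER_CUBIC)[0]
    d=np.linalg.norm(cam-[.5425,.0537,z]); print(z,c.round(1),"r px",287.27*.0078/d)
    print([ (float(tt),int(q[0]),int(q[1]),int(q[2])) for tt,q in zip(t,p)])
E
python3 lab2.py
```

```text
cam [0.67786176 0.00222524 0.21023253] view az -20.82058209501276 right-> [ 0.94 -0.24 -0.25]
0.074 [312.2 203.2] r px 11.269686001997536
[(-16.0, 134, 149, 152), (-15.5, 137, 149, 154), (-15.0, 137, 150, 156), (-14.5, 136, 149, 154), (-14.0, 134, 149, 153), (-13.5, 134, 149, 153), (-13.0, 134, 148, 152), (-12.5, 134, 147, 150), (-12.0, 129, 141, 144), (-11.5, 122, 134, 138), (-11.0, 107, 119, 128), (-10.5, 93, 104, 119), (-10.0, 75, 86, 109), (-9.5, 59, 75, 102), (-9.0, 52, 71, 98), (-8.5, 59, 75, 97), (-8.0, 73, 83, 97), (-7.5, 83, 89, 98), (-7.0, 92, 94, 98), (-6.5, 93, 96, 97), (-6.0, 95, 98, 97), (-5.5, 96, 99, 99), (-5.0, 98, 100, 100), (-4.5, 99, 100, 99), (-4.0, 100, 100, 99), (-3.5, 100, 100, 101), (-3.0, 100, 100, 103), (-2.5, 99, 101, 103), (-2.0, 100, 102, 103), (-1.5, 100, 103, 103), (-1.0, 100, 103, 102), (-0.5, 99, 101, 102), (0.0, 98, 101, 101), (0.5, 100, 102, 101), (1.0, 101, 103, 102), (1.5, 101, 103, 103), (2.0, 101, 103, 103), (2.5, 100, 103, 103), (3.0, 100, 103, 103), (3.5, 100, 103, 103), (4.0, 99, 102, 103), (4.5, 98, 101, 101), (5.0, 97, 98, 99), (5.5, 97, 9
[... 2403 characters left out ...]
 (-1.5, 90, 89, 84), (-1.0, 90, 88, 85), (-0.5, 90, 89, 86), (0.0, 90, 89, 87), (0.5, 88, 89, 85), (1.0, 87, 88, 83), (1.5, 88, 87, 82), (2.0, 89, 87, 82), (2.5, 89, 87, 83), (3.0, 89, 88, 85), (3.5, 90, 89, 88), (4.0, 90, 89, 88), (4.5, 88, 87, 85), (5.0, 87, 86, 82), (5.5, 88, 87, 84), (6.0, 88, 88, 85), (6.5, 87, 87, 83), (7.0, 86, 85, 81), (7.5, 87, 86, 83), (8.0, 88, 87, 84), (8.5, 87, 85, 83), (9.0, 88, 85, 83), (9.5, 88, 87, 83), (10.0, 89, 89, 85), (10.5, 89, 89, 87), (11.0, 86, 88, 89), (11.5, 82, 88, 91), (12.0, 77, 86, 91), (12.5, 73, 82, 90), (13.0, 70, 78, 87), (13.5, 68, 77, 85), (14.0, 68, 77, 83), (14.5, 70, 78, 83), (15.0, 71, 80, 83), (15.5, 70, 79, 81), (16.0, 69, 79, 81)]
```

Request:
apply_moves:
  moves: [0,0,2,-0.034,-0.094,0,0,0,2,-0.034,-0.094,0,0,0,2,-0.034,-0.094,0,0,0,2,-0.034,-0.094,0,0,0,2,-0.034,-0.094,0]
  grip: 0

```text
time: 6.68
eef_pos: [0.5512, 0.0502, 0.2279]
tcp_rot: [0.582, 0.404, -0.576, 0.409]
wrist_force: [-0.5, -0.2, 0.3]
grip_width: 0.297
```

Request:
apply_moves:
  moves: [-0.14,0.08,0,0,0,0.12,-0.14,0.08,0,0,0,0.12,-0.14,0.08,0,0,0,0.12,-0.14,0.08,0,0,0,0.12,-0.14,0.08,0,0,0,0.12]

```text
time: 7.1
eef_pos: [0.5436, 0.0541, 0.2267]
tcp_rot: [0.432, 0.559, -0.43, 0.562]
wrist_force: [-0.6, -0.6, -1.0]
grip_width: 0.003
```

Request:
apply_moves:
  moves: [0,0,0,0,0,0.12,0,0,0,0,0,0.12,0,0,0,0,0,0.12,0,0,0,0,0,0.12,0,0,0,0,0,0.12]

```text
time: 7.52
eef_pos: [0.5437, 0.054, 0.2264]
tcp_rot: [0.247, 0.661, -0.246, 0.665]
wrist_force: [-0.9, 0.1, 0.3]
grip_width: -0.0
```

Request:
apply_moves:
  moves: [0,0,0,0,0,0.12,0,0,0,0,0,0.12,0,0,0,0,0,0.12,0,0,0,0,0,0.12,0,0,0,0,0,0.12]

```text
time: 7.93
eef_pos: [0.5437, 0.054, 0.2264]
tcp_rot: [0.039, 0.704, -0.04, 0.708]
wrist_force: [-0.2, 0.2, 0.5]
grip_width: 0.0
```

Request:
apply_moves:
  moves: [0,0,0,0,0,0.12,0,0,0,0,0,0.12,0,0,0,0,0,0.12,0,0,0,0,0,0.12,0,0,0,0,0,0.12]

```text
time: 8.35
eef_pos: [0.5437, 0.054, 0.2263]
tcp_rot: [-0.172, 0.685, 0.17, 0.688]
wrist_force: [0.5, -0.3, 0.3]
grip_width: 0.0
```

```bash
cat > st.py <<'E'
from h import *
s=arm.read_state(); T=Rot.from_quat(s["tcp_rot"]).as_matrix(); print("t",s["time"],"p",s["eef_pos"].round(4),"F",s["wrist_force"].round(1),"g",round(s["grip_width"],3)); print("q",s["joints"].round(2)); print("x",T[:,0].round(3),"y",T[:,1].round(3),"z",T[:,2].round(3),"az y",np.degrees(np.arctan2(T[1,1],T[0,1])).round(1))
E
python3 st.py
```

```text
t 8.35 p [0.5437 0.054  0.2263] F [ 0.5 -0.3  0.3] g 0.0
q [ 0.4   0.38 -0.75  1.76  0.29  1.11  0.04]
x [ 0.005 -0.002 -1.   ] y [-0.469  0.883 -0.004] z [0.883 0.469 0.004] az y 118.0
```

Request:
apply_moves:
  moves: [0,0,-1.7,0,-0.001,0.101,0,0,-1.7,0,-0.001,0.101,0,0,-1.7,0,-0.001,0.101,0,0,-1.7,0,-0.001,0.101,-0.1,0,-1.7,0,-0.001,0.101]

```text
time: 8.77
eef_pos: [0.5432, 0.0538, 0.1407]
tcp_rot: [-0.338, 0.619, 0.335, 0.625]
wrist_force: [0.2, -0.6, -0.6]
grip_width: -0.005
```

```bash
python3 st.py; python3 snap.py w6 240 220 400 345 5; python3 st.py
```

```text
t 8.7667 p [0.5432 0.0538 0.1407] F [ 0.2 -0.6 -0.6] g -0.005
q [ 0.43  0.5  -0.82  1.86  0.44  0.96  0.41]
x [ 0.01 -0.   -1.  ] y [-0.837  0.547 -0.009] z [0.547 0.837 0.005] az y 146.9
[0.54128594 0.05323939 0.13868553] [-0.3364613   0.62099393  0.33490169  0.6236996 ] 8.8667
t 8.8667 p [0.5413 0.0532 0.1387] F [-0.9 -0.1 -0.3] g -0.002
q [ 0.43  0.5  -0.81  1.86  0.44  0.97  0.41]
x [ 0.004 -0.    -1.   ] y [-0.836  0.549 -0.004] z [0.549 0.836 0.002] az y 146.7
```

View pics/w6.png

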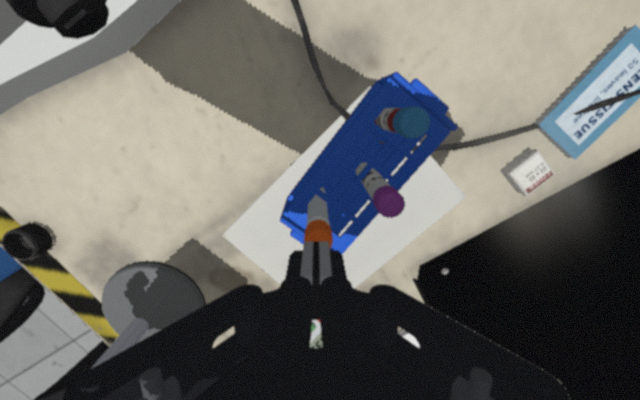

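```bash
python3 - <<'E'
from h import *
im=cv2.imread("pics/w6.png"); g=cv2.cvtColor(im,cv2.COLOR_BGR2GRAY)
for r in (246,252,258,264,270,276): print(r,g[r,296:338].tolist())
hsv=cv2.cvtColor(im,cv2.COLOR_BGR2HSV); k=cv2.inRange(hsv,np.array((3,150,60)),np.array((16,255,255)))
for r in range(218,248,3):
    x=np.where(k[r,290:340])[0]
    if len(x): print(r,290+x.min(),290+x.max())
E
sed -i 's/XX//' st.py
```

```text
246 [200, 201, 200, 201, 199, 201, 184, 137, 94, 83, 77, 80, 77, 80, 80, 77, 67, 45, 29, 24, 15, 25, 37, 62, 75, 78, 81, 79, 79, 77, 81, 82, 76, 73, 79, 87, 96, 100, 98, 100, 97, 98]
252 [31, 26, 29, 29, 26, 41, 54, 74, 80, 78, 79, 78, 78, 80, 79, 73, 64, 39, 25, 16, 18, 18, 36, 59, 77, 78, 80, 77, 80, 81, 80, 77, 75, 59, 37, 25, 26, 23, 16, 26, 21, 29]
258 [26, 22, 21, 21, 26, 45, 64, 77, 79, 79, 81, 81, 80, 74, 80, 74, 59, 38, 18, 18, 12, 15, 30, 51, 71, 80, 80, 80, 78, 79, 80, 82, 80, 71, 48, 26, 17, 17, 20, 16, 20, 18]
264 [25, 22, 21, 27, 36, 62, 72, 77, 80, 80, 80, 80, 80, 80, 79, 71, 60, 37, 19, 16, 22, 20, 21, 51, 67, 77, 80, 75, 79, 82, 77, 81, 78, 77, 63, 43, 22, 23, 19, 25, 25, 25]
270 [19, 21, 20, 26, 48, 72, 80, 82, 80, 78, 78, 78, 78, 79, 76, 70, 53, 29, 17, 15, 19, 17, 24, 44, 70, 80, 79, 80, 82, 77, 77, 78, 78, 79, 72, 56, 31, 27, 25, 13, 24, 22]
276 [17, 23, 19, 25, 42, 53, 54, 64, 75, 78, 82, 83, 86, 84, 85, 78, 56, 37, 13, 18, 30, 16, 29, 49, 71, 81, 85, 85, 84, 84, 80, 73, 67, 60, 51, 43, 34, 21, 24, 23, 20, 22]
221 313 322
224 309 326
227 308 328
230 306 329
233 306 330
236 306 330
239 306 330
242 329 330
```

View pics/w6z.png

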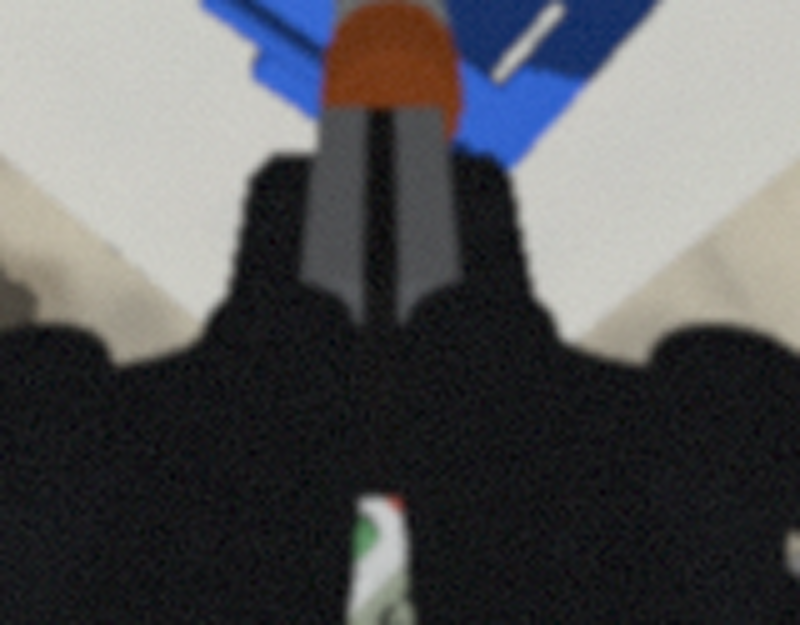

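Request:
apply_moves:
  moves: [0.05,0.05,-0.4,0,0,0,0.05,0.05,-0.4,0,0,0,0,0,-0.4,0,0,0,0,0,0,0,0,0,0,0,0,0,0,0]

```text
time: 9.28
eef_pos: [0.544, 0.0544, 0.1277]
tcp_rot: [-0.335, 0.621, 0.334, 0.625]
wrist_force: [0.1, -0.8, 0.6]
grip_width: -0.002
```

```bash
for i in 1 2 3 4; do python3 st.py | head -1; done
```

```text
t 9.2833 p [0.544  0.0544 0.1277] F [ 0.1 -0.8  0.6] g -0.002
t 9.2833 p [0.544  0.0544 0.1277] F [ 0.1 -0.8  0.6] g -0.002
t 9.2833 p [0.544  0.0544 0.1277] F [ 0.1 -0.8  0.6] g -0.002
t 9.2833 p [0.544  0.0544 0.1277] F [ 0.1 -0.8  0.6] g -0.002
```

Request:
apply_moves:
  moves: [0,0,-0.15,0,0,0,0,0,-0.15,0,0,0,0,0,-0.15,0,0,0,0,0,-0.15,0,0,0,0,0,-0.1,0,0,0]

```text
time: 9.7
eef_pos: [0.5439, 0.0543, 0.1202]
tcp_rot: [-0.335, 0.621, 0.334, 0.625]
wrist_force: [-0.4, 0.1, 2.2]
grip_width: -0.001
```

Request:
apply_moves:
  moves: [0,0,-0.1,0,0,0,0,0,-0.1,0,0,0,0,0,-0.1,0,0,0,0,0,0,0,0,0,0,0,0,0,0,0]

```text
time: 10.12
eef_pos: [0.5437, 0.0542, 0.1171]
tcp_rot: [-0.335, 0.621, 0.334, 0.624]
wrist_force: [-0.0, -0.4, 0.2]
grip_width: -0.002
```

Request:
apply_moves:
  moves: [0,0,-0.1,0,0,0,0,0,0,0,0,0,0,0,-0.05,0,0,0,0,0,0,0,0,0,0,0,0,0,0,0]

```text
time: 10.53
eef_pos: [0.5438, 0.0543, 0.1157]
tcp_rot: [-0.335, 0.621, 0.334, 0.625]
wrist_force: [-0.0, -1.1, 0.4]
grip_width: -0.002
```

Request:
apply_moves:
  moves: [0,0,-0.1,0,0,0,0,0,0,0,0,0,0,0,-0.05,0,0,0,0,0,0,0,0,0,0,0,0,0,0,0]

```text
time: 10.95
eef_pos: [0.5446, 0.0546, 0.1151]
tcp_rot: [-0.335, 0.621, 0.334, 0.625]
wrist_force: [-1.2, -0.5, 6.7]
grip_width: -0.002
```

Request:
apply_moves:
  moves: [0,0,-0.1,0,0,0,0,0,0,0,0,0,0,0,0,0,0,0,0,0,0,0,0,0,0,0,0,0,0,0]

```text
time: 11.37
eef_pos: [0.5454, 0.0549, 0.115]
tcp_rot: [-0.336, 0.62, 0.334, 0.626]
wrist_force: [-0.0, -0.5, 12.3]
grip_width: -0.002
```

Request:
apply_moves:
  moves: [0,0,-0.1,0,0,0,0,0,0,0,0,0,0,0,1,0,0,0,0,0,1.5,0,0,0,0,0,1.5,0,0,0]

```text
time: 11.78
eef_pos: [0.5433, 0.0542, 0.1525]
tcp_rot: [-0.335, 0.622, 0.335, 0.624]
wrist_force: [0.2, -0.5, 0.8]
grip_width: 0.0
```

Request:
apply_moves:
  moves: [0,0,1,0,0,0,0,0,0,0,0,0,0,0,0,0,0,0,0,0,0,0,0,0,0,0,0,0,0,0]
  grip: 0.48

```text
time: 12.2
eef_pos: [0.5433, 0.054, 0.1614]
tcp_rot: [-0.335, 0.622, 0.334, 0.624]
wrist_force: [-0.8, -0.2, -0.1]
grip_width: 0.478
```

```bash
python3 st.py; python3 snap.py w7 240 200 400 325 5
```

```text
t 12.2 p [0.5433 0.054  0.1614] F [-0.8 -0.2 -0.1] g 0.478
q [ 0.44  0.48 -0.83  1.83  0.41  1.01  0.43]
x [ 0.003  0.001 -1.   ] y [-0.834  0.552 -0.002] z [0.552 0.834 0.003] az y 146.5
[0.54343312 0.05417964 0.16153838] [-0.33487671  0.62157334  0.33449653  0.62419248] 12.3
```

View pics/w7z.png

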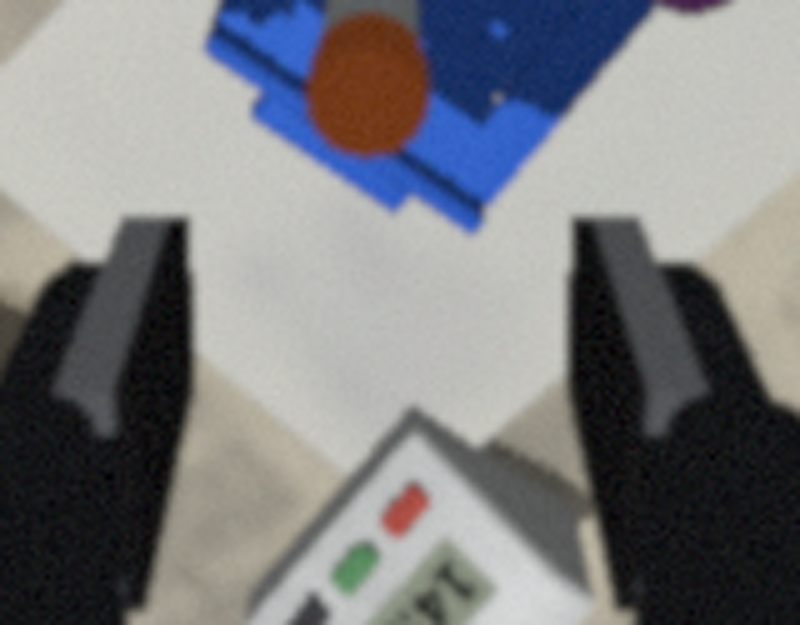

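```bash
cat > cap.py <<'E'
from h import *
import pickle,sys
n=sys.argv[1]; zc=float(sys.argv[2]); m=pickle.load(open(n+".pkl","rb")); im=cv2.imread(f"pics/{n}.png")
def blob(im,y0=0,lo=(3,150,60)):
    hsv=cv2.cvtColor(im,cv2.COLOR_BGR2HSV); k=cv2.inRange(hsv,np.array(lo),np.array((16,255,255)))
    nn,l,st,ce=cv2.connectedComponentsWithStats(k); i=1+np.argmax(st[1:,4]); return ce[i],st[i]
c,st=blob(im); print(c,st,"onz",onz(c,m,zc))
s=arm.read_state(); T=Rot.from_quat(s["tcp_rot"]).as_matrix(); d=T.T@(onz(c,m,zc)-s["eef_pos"]); print("rel tool y,z mm",(d*1000).round(2))
o=[(c,m)]
for q,r in {"side":(305,165,385,245),"scene":(255,185,340,275)}.items():
    x0,y0,x1,y1=r; v=vision.get_image(q)[y0:y1,x0:x1,::-1]; cc,ss=blob(np.ascontiguousarray(v),lo=(3,150,100)); M=vision.camera_model(q); o.append((cc+[x0,y0],M)); print(q,cc+[x0,y0],ss)
X=tri(o); print(X); print("static pair",tri(o[1:]))
E
python3 cap.py w7 .108
```

```text
[313.31130064 216.46481876] [302 203  23  27 469] onz [0.53977466 0.05331939 0.108     ]
rel tool y,z mm [53.52  2.7  -2.9 ]
side [339.6   206.825] [32 38  6  8 40]
scene [312.33333333 201.38888889] [55 13  7  9 36]
(array([0.54150416, 0.05402154, 0.10713141]), [np.float64(2.314522510371413), np.float64(0.41896728954981804), np.float64(1.311073416662916)])
static pair (array([0.54234489, 0.05458793, 0.10673306]), [np.float64(0.743879246697388), np.float64(0.8914161870174537)])
```

Request:
apply_moves:
  moves: [-0.1,-0.04,-0.9,0,0,0,-0.1,0,-0.9,0,0,0,0,0,-0.9,0,0,0,0,0,-0.9,0,0,0,0,0,-0.7,0,0,0]

```text
time: 12.82
eef_pos: [0.5413, 0.0537, 0.1177]
tcp_rot: [-0.335, 0.622, 0.334, 0.624]
wrist_force: [-0.7, 0.0, -0.0]
grip_width: 0.477
```

```bash
python3 snap.py w8 240 200 400 325 5;  python3 cap.py w8 .108
```

```text
[0.54092029 0.05371292 0.11759045] [-0.3347225   0.62197577  0.33476074  0.6237325 ] 12.9167
[316.37086903 246.80293758] [303 229  28  36 817] onz [0.53976168 0.05349821 0.108     ]
rel tool y,z mm [ 9.59  0.86 -0.84]
side [341.20833333 206.58333333] [35 38  4  8 24]
scene [312.24324324 201.64864865] [55 13  7  9 37]
(array([0.54344379, 0.05418381, 0.10543955]), [np.float64(4.886360855819508), np.float64(0.6099206296073065), np.float64(0.7112534640017527)])
static pair (array([0.54479649, 0.05508054, 0.10511969]), [np.float64(0.02833674590720586), np.float64(0.033926613187391604)])
```

View pics/w8z.png

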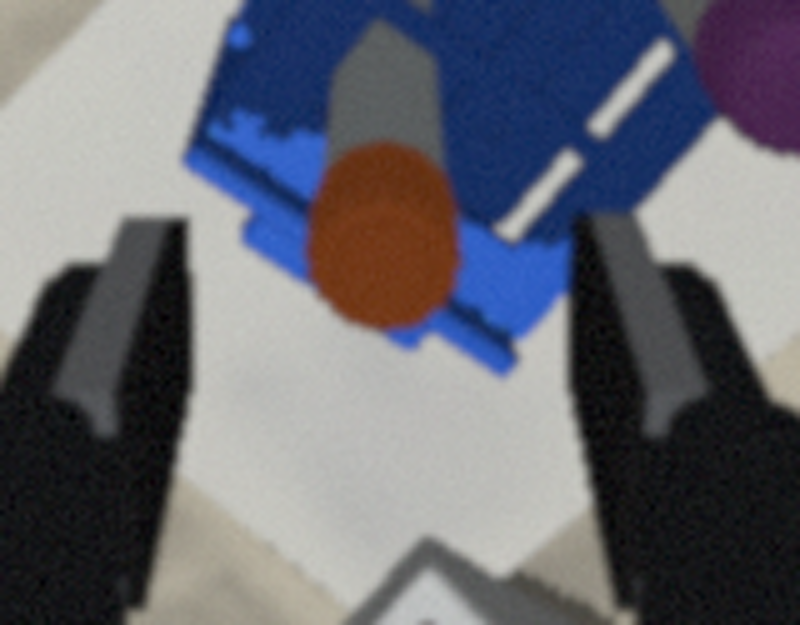

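Request:
apply_moves:
  moves: [0.02,0.04,-1,0,0,0,0,0,-1,0,0,0,0,0,-1,0,0,0,0,0,-1,0,0,0,0,0,-0.6,0,0,0]

```text
time: 13.43
eef_pos: [0.5413, 0.054, 0.0715]
tcp_rot: [-0.335, 0.622, 0.334, 0.624]
wrist_force: [-0.4, 0.1, 1.1]
grip_width: 0.476
```

```bash
python3 st.py; python3 snap.py w9 210 180 430 340 3
```

```text
t 13.4333 p [0.5413 0.054  0.0715] F [-0.4  0.1  1.1] g 0.476
q [ 0.38  0.59 -0.75  1.91  0.53  0.85  0.33]
x [ 0.003  0.001 -1.   ] y [-0.834  0.552 -0.002] z [0.552 0.834 0.003] az y 146.5
[0.54111374 0.05415755 0.07175152] [-0.33475442  0.6219368   0.33471945  0.62377639] 13.5333
```

View pics/w9z.png

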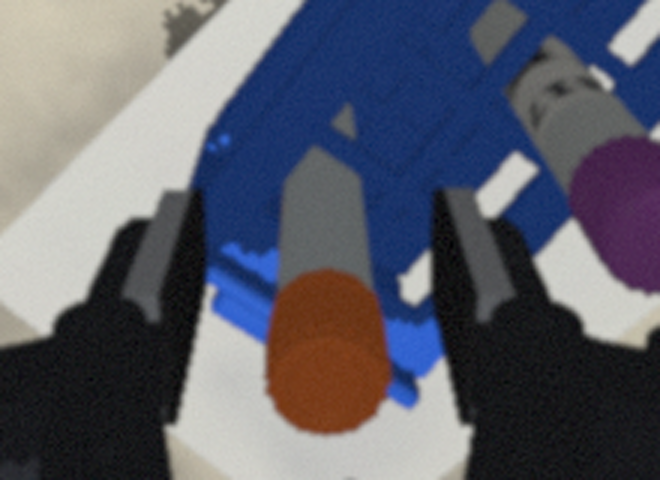

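Request:
apply_moves:
  moves: [0.07,0.1,0,0,0,0,0,0,0,0,0,0,0,0,0,0,0,0,0,0,0,0,0,0,0,0,0,0,0,0]
  grip: 0.22
  grip_force: 25

```text
time: 13.95
eef_pos: [0.543, 0.0552, 0.0737]
tcp_rot: [-0.335, 0.621, 0.334, 0.625]
wrist_force: [0.3, 0.9, -0.0]
grip_width: 0.217
```

```bash
python3 st.py; python3 snap.py w10 210 180 430 340 3
```

```text
t 13.95 p [0.543  0.0552 0.0737] F [ 0.3  0.9 -0. ] g 0.217
q [ 0.37  0.59 -0.75  1.91  0.53  0.85  0.33]
x [ 0.005  0.001 -1.   ] y [-0.834  0.552 -0.004] z [0.552 0.834 0.004] az y 146.5
[0.54291176 0.05518579 0.07354419] [-0.33513723  0.62107923  0.33409288  0.62476042] 14.05
```

View pics/w10z.png

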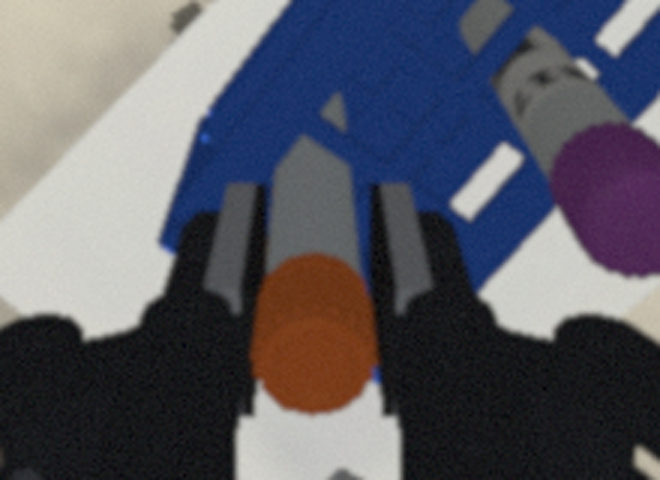

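Request:
apply_moves:
  moves: [-0.02,-0.04,0,0,0,0,0,0,0,0,0,0,0,0,0,0,0,0,0,0,0,0,0,0,0,0,0,0,0,0]
  grip: 0
  grip_force: 30

```text
time: 14.47
eef_pos: [0.5428, 0.0549, 0.0735]
tcp_rot: [-0.335, 0.621, 0.334, 0.625]
wrist_force: [-0.4, -0.4, 3.3]
grip_width: 0.192
```

```bash
python3 st.py; python3 snap.py w11 210 180 430 340 3; python3 st.py
```

```text
t 14.4667 p [0.5428 0.0549 0.0735] F [-0.4 -0.4  3.3] g 0.192
q [ 0.38  0.59 -0.75  1.91  0.53  0.85  0.33]
x [ 0.005  0.001 -1.   ] y [-0.834  0.552 -0.004] z [0.552 0.834 0.004] az y 146.5
[0.54274989 0.05495407 0.07346879] [-0.33510533  0.62105241  0.33419685  0.62474857] 14.5667
t 14.5667 p [0.5427 0.055  0.0735] F [-0.7  0.6  3.2] g 0.196
q [ 0.38  0.59 -0.75  1.91  0.53  0.85  0.33]
x [ 0.005  0.001 -1.   ] y [-0.834  0.552 -0.004] z [0.552 0.834 0.004] az y 146.5
```

View pics/w11z.png

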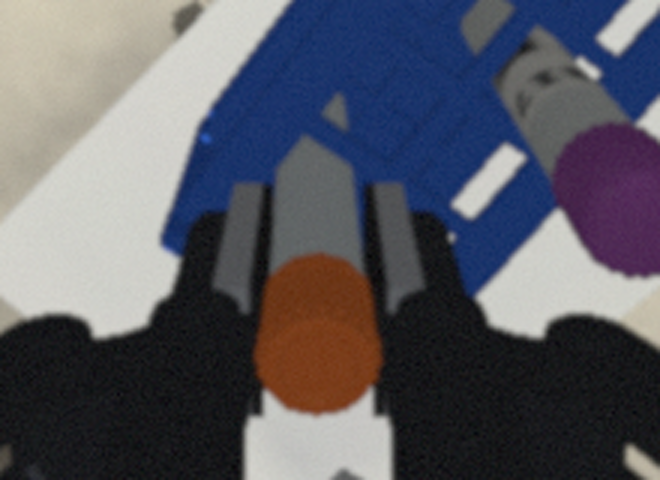

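Request:
apply_moves:
  moves: [0,0,0.2,0,0,0,0,0,0.3,0,0,0,0,0,0.5,0,0,0,0,0,0.5,0,0,0,0,0,0.5,0,0,0]

```text
time: 14.98
eef_pos: [0.5426, 0.0548, 0.0938]
tcp_rot: [-0.335, 0.621, 0.334, 0.625]
wrist_force: [0.5, 0.1, -1.6]
grip_width: 0.193
```

```bash
python3 st.py|head -1; python3 snap.py w12 210 180 430 340 3;python3 cap.py w12 .127
```

```text
t 14.9833 p [0.5426 0.0548 0.0938] F [ 0.5  0.1 -1.6] g 0.193
[0.54315018 0.05499008 0.09437555] [-0.33528773  0.62069815  0.3339669   0.62512564] 15.0833
[315.4929498  291.19571348] [ 294  265   44   53 1773] onz [0.54278042 0.05381654 0.127     ]
rel tool y,z mm [-32.63  -0.49  -1.03]Traceback (most recent call last):
  File "cap.py", line 11, in <module>
    x0,y0,x1,y1=r; v=vision.get_image(q)[y0:y1,x0:x1,::-1]; cc,ss=blob(np.ascontiguousarray(v),lo=(3,150,100)); M=vision.camera_model(q); o.append((cc+[x0,y0],M)); print(q,cc+[x0,y0],ss)
                                                                  ~~~~^^^^^^^^^^^^^^^^^^^^^^^^^^^^^^^^^^^^^^^^
  File "cap.py", line 6, in blob
    nn,l,st,ce=cv2.connectedComponentsWithStats(k); i=1+np.argmax(st[1:,4]); return ce[i],st[i]
                                                        ~~~~~~~~~^^^^^^^^^^
    return _wrapfunc(a, 'argmax', axis=axis, out=out, **kwds)
    return bound(*args, **kwds)
ValueError: attempt to get argmax of an empty sequence
```

View pics/w12z.png

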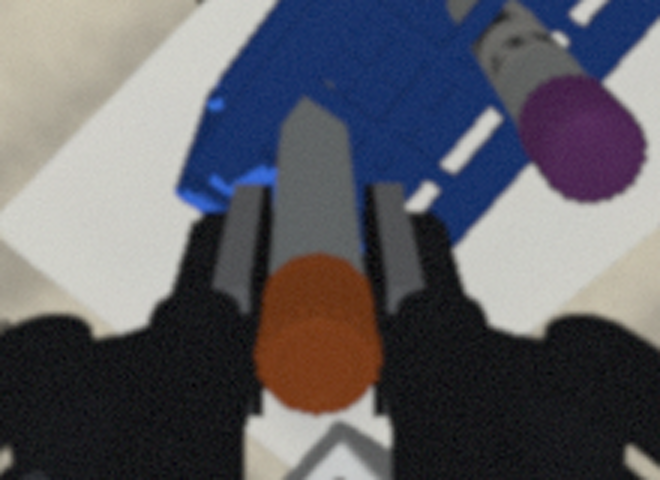

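Request:
apply_moves:
  moves: [0,0,1.6,0,0,0,0,0,1.6,0,0,0,0,0,1.6,0,0,0,0,0,1.6,0,0,0,0,0,1.6,0,0,0]

```text
time: 15.55
eef_pos: [0.5423, 0.0548, 0.1738]
tcp_rot: [-0.335, 0.621, 0.334, 0.624]
wrist_force: [-0.4, 0.9, 0.0]
grip_width: 0.194
```

```bash
cat > tgt.py <<'E'
from h import *
n=np.array([.207,-.7925,.574]); n/=np.linalg.norm(n); w=np.array([.968,.252,0]); w-=n*(w@n); w/=np.linalg.norm(w); up=np.cross(n,w)
W=np.array([.5476,-.1364,.2108]); focus=W-.1*n
if __name__=="__main__":
    Rt=np.c_[-up,-n,w]
    s=arm.read_state(); R0=Rot.from_quat(s["tcp_rot"]); v=(Rot.from_matrix(Rt)*R0.inv()).as_rotvec()
    print("focus",focus,"det",np.linalg.det(Rt),"rotvec",v.round(4),np.linalg.norm(v),"tcp tgt",focus+.013*up,"dp",((focus+.013*up-s["eef_pos"])*100).round(2), s["eef_pos"])
E
python3 tgt.py; python3 st.py
python3 - <<'E'
import sys; sys.path.insert(0,'.')
from h import *
for q in ("side","scene"):
    v=vision.get_image(q)[:,:,::-1]; cv2.imwrite(f"pics/{q}2.png",v); c=proj([.543,.055,.13],vision.camera_model(q)).astype(int); print(c)
    cv2.imwrite(f"pics/{q}2z.png",cv2.resize(v[c[1]-40:c[1]+40,c[0]-50:c[0]+50],None,fx=7,fy=7,interpolation=cv2.INTER_CUBIC))
E
```

```text
focus [ 0.52690394 -0.0571651   0.15341094] det 1.0 rotvec [-0.508  -0.3585 -0.7087] 0.9427688159440251 tcp tgt [ 0.52502437 -0.04994517  0.16405705] dp [ -1.73 -10.47  -0.98] [0.54228313 0.05480217 0.17383178]
t 15.55 p [0.5423 0.0548 0.1738] F [-0.4  0.9  0. ] g 0.194
q [ 0.45  0.46 -0.84  1.82  0.4   1.03  0.44]
x [ 0.004  0.001 -1.   ] y [-0.834  0.552 -0.003] z [0.552 0.834 0.003] az y 146.5
[340 201]
[312 195]
```

View pics/side2z.png

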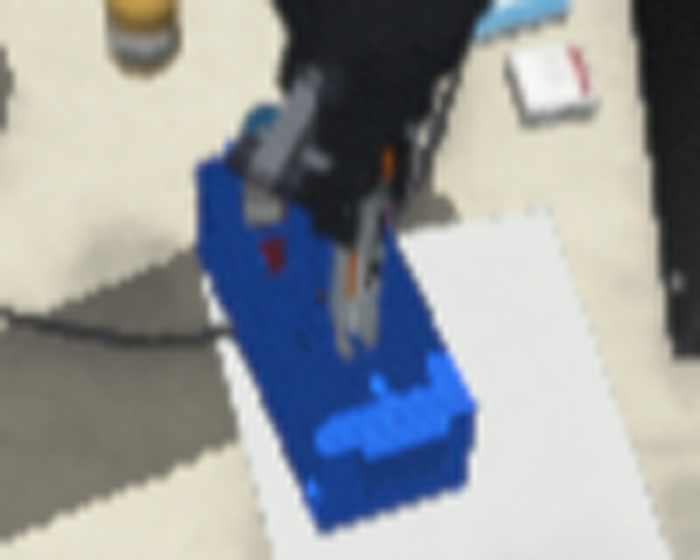

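View pics/scene2z.png

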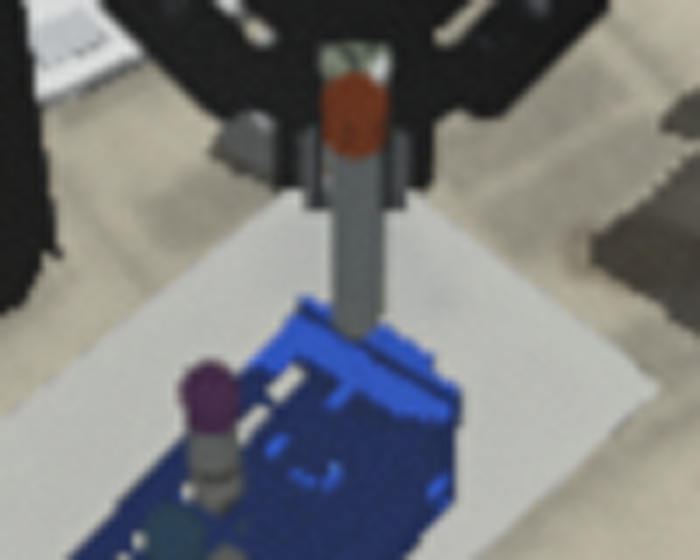

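Request:
apply_moves:
  moves: [-0.17,-1.05,0,-0.051,-0.036,-0.071,-0.17,-1.05,0,-0.051,-0.036,-0.071,-0.17,-1.05,0,-0.051,-0.036,-0.071,-0.17,-1.05,0,-0.051,-0.036,-0.071,-0.17,-1.05,0,-0.051,-0.036,-0.071]

```text
time: 16.07
eef_pos: [0.5335, 0.0016, 0.1728]
tcp_rot: [-0.325, 0.649, 0.105, 0.679]
wrist_force: [-0.4, -0.2, -1.3]
grip_width: 0.192
```

Request:
apply_moves:
  moves: [-0.17,-1.05,-0.2,-0.051,-0.036,-0.071,-0.17,-1.05,-0.2,-0.051,-0.036,-0.071,-0.17,-1.05,-0.2,-0.051,-0.036,-0.071,-0.17,-1.05,-0.2,-0.051,-0.036,-0.071,-0.17,-1.05,-0.2,-0.051,-0.036,-0.071]

```text
time: 16.48
eef_pos: [0.5251, -0.0505, 0.1627]
tcp_rot: [-0.297, 0.641, -0.129, 0.696]
wrist_force: [-0.2, -0.5, -0.3]
grip_width: 0.191
```

Request:
apply_moves:
  moves: [0,0,0,0,0,0,0,0,0,0,0,0,0,0,0,0,0,0,0,0,0,0,0,0,0,0,0,0,0,0]

```text
time: 16.9
eef_pos: [0.5258, -0.0503, 0.1637]
tcp_rot: [-0.297, 0.641, -0.126, 0.696]
wrist_force: [0.6, -0.7, -0.1]
grip_width: 0.191
```

```bash
python3 tgt.py; python3 st.py; python3 snap.py w13 210 180 430 340 3
python3 - <<'E'
import sys; sys.path.insert(0,'.')
from h import *
for q in ("side","scene"):
    v=np.mean([vision.get_image(q)[:,:,::-1].astype(float) for _ in range(2)],0).astype(np.uint8); cv2.imwrite(f"pics/{q}3.png",v); c=proj([.527,-.057,.153],vision.camera_model(q)).astype(int); print(c)
    cv2.imwrite(f"pics/{q}3z.png",cv2.resize(v[c[1]-40:c[1]+40,c[0]-50:c[0]+50],None,fx=7,fy=7,interpolation=cv2.INTER_CUBIC))
E
```

```text
focus [ 0.52690394 -0.0571651   0.15341094] det 1.0 rotvec [0.0015 0.0017 0.001 ] 0.0024590483236321273 tcp tgt [ 0.52502437 -0.04994517  0.16405705] dp [-0.08  0.04  0.04] [ 0.52577884 -0.05031263  0.16365148]
t 16.9 p [ 0.5258 -0.0503  0.1637] F [ 0.6 -0.7 -0.1] g 0.191
q [ 0.02  0.41 -0.5   2.01  0.9   1.14 -0.77]
x [ 0.145 -0.557 -0.818] y [-0.205  0.792 -0.575] z [0.968 0.251 0.001] az y 104.5
[ 0.52572876 -0.05042539  0.16368353] [-0.29695943  0.6413381  -0.12660072  0.6960408 ] 17.0
[335 237]
[362 169]
```

View pics/w13.png

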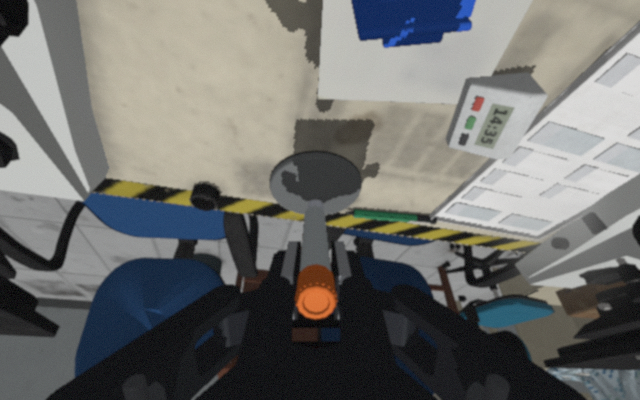

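View pics/side3z.png

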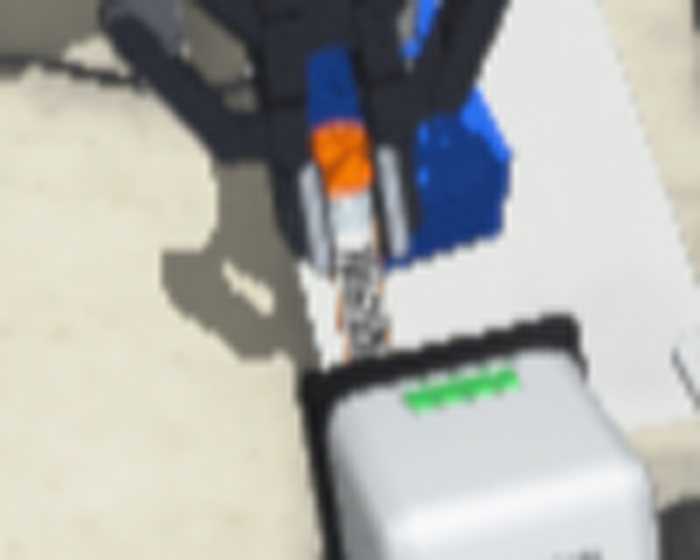

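View pics/scene3z.png

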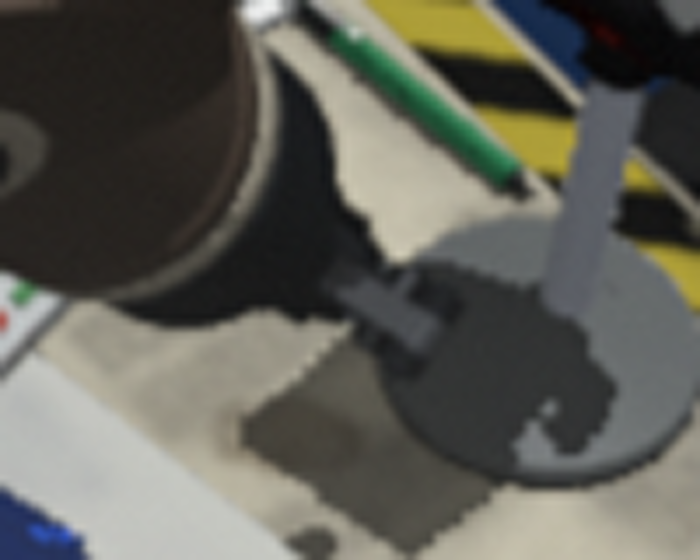

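```bash
cat > chk.py <<'E'
from h import *
from tgt import n,w,up,focus
import sys
f=sys.argv[1]
m=vision.camera_model("side"); im=cv2.imread(f"pics/{f}.png").astype(np.float32)
c0=np.array([335-50,237-40])
def P(h,a,r=.0078): 
    a=np.radians(a); return focus+(h-.0545)*up+r*(np.cos(a)*n+np.sin(a)*w)
print("cap top",proj(P(.109,0,0),m).round(2),"cap bottom",proj(P(.092,0,0),m).round(2))
for h in (.085,.068,.062,.056):
    c=proj(P(h,0,0),m); ax=proj(P(h+.01,0,0),m)-c; q=np.array([-ax[1],ax[0]]); q/=np.linalg.norm(q); q*=np.sign(q[0])
    print("h",h,c.round(1),"exp t at -62,-43,0,43,62:",[float(((proj(P(h,a),m)-c)@q).round(2)) for a in (-62,-43,0,43,62)],"r",[float(((proj(c_,m)-c)@q).round(2)) for c_ in [P(h,0,0)+s*.0078*np.array([1,0,0]) for s in (-1,1)]])
    t=np.arange(-7,7.01,.5); pts=(c+np.outer(t,q)).astype(np.float32); p=cv2.remap(im,pts[None,:,0],pts[None,:,1],cv2.INTER_CUBIC)[0]
    print([(float(a),*[int(x) for x in v]) for a,v in zip(t,p)])
hsv=cv2.cvtColor(im.astype(np.uint8),cv2.COLOR_BGR2HSV)[205:240,320:350]; k=cv2.inRange(hsv,np.array((3,150,120)),np.array((16,255,255)))
nn,l,st,ce=cv2.connectedComponentsWithStats(k); i=1+np.argmax(st[1:,4]); print("orange cap",st[i]+[320,205,0,0,0],ce[i]+[320,205],"exp mid cap",proj(P(.1005,0,0),m))
E
python3 chk.py side3
python3 - <<'E'
import cv2
im=cv2.imread('pics/side3.png')[205:260,320:352]
cv2.imwrite('pics/side3y.png',cv2.resize(im,None,fx=10,fy=10,interpolation=cv2.INTER_NEAREST))
E
```

```text
cap top [332.23 215.64] cap bottom [333.32 222.73]
h 0.085 [333.8 225.6] exp t at -62,-43,0,43,62: [-2.86, -1.98, 0.63, 2.9, 3.44] r [-3.57, 3.57]
[(-7.0, 57, 49, 47), (-6.5, 75, 67, 65), (-6.0, 102, 94, 91), (-5.5, 142, 135, 129), (-5.0, 170, 163, 156), (-4.5, 189, 181, 174), (-4.0, 187, 177, 171), (-3.5, 156, 148, 143), (-3.0, 116, 112, 108), (-2.5, 116, 113, 110), (-2.0, 149, 148, 145), (-1.5, 176, 176, 174), (-1.0, 185, 185, 186), (-0.5, 202, 203, 205), (0.0, 213, 216, 219), (0.5, 220, 221, 220), (1.0, 215, 214, 209), (1.5, 210, 206, 197), (2.0, 207, 202, 190), (2.5, 202, 195, 183), (3.0, 200, 193, 182), (3.5, 160, 155, 147), (4.0, 102, 99, 94), (4.5, 62, 60, 57), (5.0, 63, 60, 58), (5.5, 97, 92, 88), (6.0, 149, 142, 137), (6.5, 188, 179, 172), (7.0, 193, 183, 176)]
h 0.068 [334.8 232.5] exp t at -62,-43,0,43,62: [-2.83, -1.96, 0.63, 2.88, 3.41] r [-3.54, 3.54]
[(-7.0, 121, 121, 119), (-6.5, 115, 113, 110), (-6.0, 113, 108, 105), (-5.5, 142, 135, 130), (-5.0, 173, 165, 159), (-4.5, 191, 182, 174), (-4.0, 185, 175, 168), (-3.5, 152, 145, 139), (-3.0, 117, 112, 109), (-2.5, 126, 12
[... 1299 characters left out ...]
 230, 233, 231), (-5.5, 228, 231, 229), (-5.0, 228, 231, 229), (-4.5, 227, 229, 229), (-4.0, 226, 228, 227), (-3.5, 214, 218, 220), (-3.0, 201, 209, 216), (-2.5, 181, 191, 199), (-2.0, 156, 162, 166), (-1.5, 135, 137, 137), (-1.0, 135, 136, 135), (-0.5, 138, 139, 137), (0.0, 132, 134, 131), (0.5, 130, 133, 129), (1.0, 135, 136, 133), (1.5, 144, 145, 143), (2.0, 158, 159, 157), (2.5, 166, 170, 171), (3.0, 150, 161, 173), (3.5, 145, 159, 177), (4.0, 177, 184, 193), (4.5, 213, 213, 212), (5.0, 224, 224, 222), (5.5, 228, 230, 230), (6.0, 231, 234, 233), (6.5, 229, 232, 231), (7.0, 229, 232, 231)]
orange cap [330 215   8   9  62] [333.51612903 219.0483871 ] exp mid cap [332.7753411  219.20076493]
```

View pics/side3y.png

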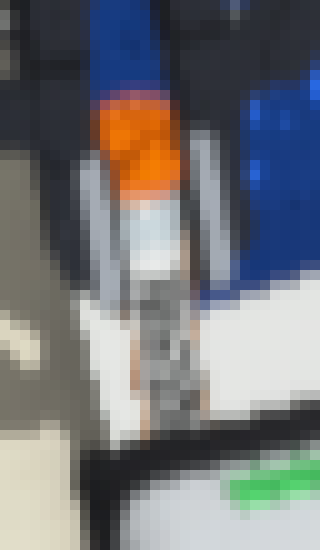

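Request:
apply_moves:
  moves: [0,0.6,4,0,0,0,0,0.6,4,0,0,0,0,0.6,4,0,0,0,0,0.6,4,0,0,0,0,0.6,4,0,0,0]

```text
time: 17.62
eef_pos: [0.525, -0.0198, 0.3654]
tcp_rot: [-0.297, 0.641, -0.126, 0.696]
wrist_force: [1.2, -0.1, -1.0]
grip_width: 0.189
```

Request:
apply_moves:
  moves: [0,-2,3,0,0,0,0,-2,3,0,0,0,0,-2,3,0,0,0,0,-2,3,0,0,0,0,-2,3,0,0,0]

```text
time: 18.03
eef_pos: [0.525, -0.121, 0.515]
tcp_rot: [-0.297, 0.641, -0.127, 0.696]
wrist_force: [0.8, 0.3, -0.5]
grip_width: 0.193
```

Request:
apply_moves:
  moves: [0,0,0,0,0,0,0,0,0,0,0,0,0,0,0,0,0,0,0,0,0,0,0,0,0,0,0,0,0,0]

```text
time: 18.45
eef_pos: [0.5255, -0.1194, 0.512]
tcp_rot: [-0.298, 0.642, -0.126, 0.695]
wrist_force: [0.3, 0.8, 0.7]
grip_width: 0.191
```

```bash
python3 st.py
python3 - <<'E'
import sys; sys.path.insert(0,'.')
from h import *
q="side"
v=np.mean([vision.get_image(q)[:,:,::-1].astype(float) for _ in range(3)],0).astype(np.uint8); cv2.imwrite(f"pics/{q}4.png",v)
s=arm.read_state(); c=proj(s["eef_pos"],vision.camera_model(q)).astype(int); print(c)
cv2.imwrite(f"pics/{q}4z.png",cv2.resize(v[c[1]-40:c[1]+45,c[0]-40:c[0]+40],None,fx=7,fy=7,interpolation=cv2.INTER_CUBIC))
E
```

```text
t 18.45 p [ 0.5255 -0.1194  0.512 ] F [0.3 0.8 0.7] g 0.191
q [ 0.18  0.08 -0.47  1.54  0.65  1.56 -0.05]
x [ 0.144 -0.557 -0.818] y [-0.208  0.791 -0.576] z [ 0.968  0.253 -0.002] az y 104.7
[344 150]
```

View pics/side4z.png

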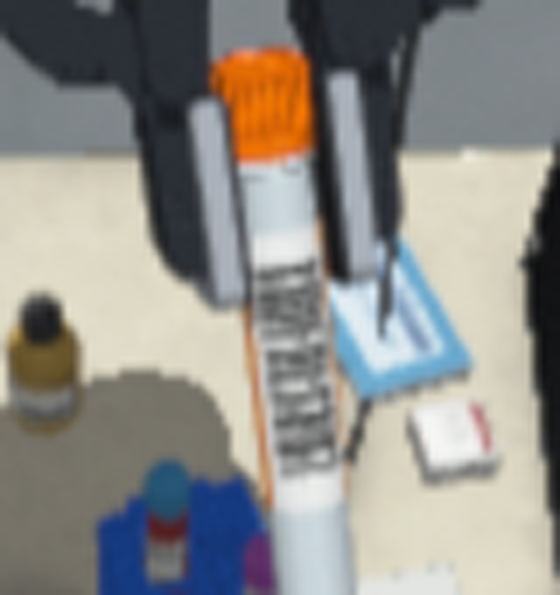

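```bash
cat > lab4.py <<'E'
from h import *
import sys
f=sys.argv[1]
m=vision.camera_model("side"); im=cv2.imread(f"pics/{f}.png").astype(np.float32)
s=arm.read_state(); T=Rot.from_quat(s["tcp_rot"]).as_matrix(); cam=-m["R"].T@m["t"]
up=-T[:,0]; n=-T[:,1]; w=T[:,2]; mid=s["eef_pos"]-.013*up
v=cam-mid; print("expected view angle of label (deg, + = label to +w side of view):", -np.degrees(np.arctan2(v@w,v@n)).round(1))
def P(h,a,r=.0078):
    a=np.radians(a); return mid+(h-.0545)*up+r*(np.cos(a)*n+np.sin(a)*w)
for h in (.086,.070,.060,.050,.040,.032,.022,.012):
    c=proj(P(h,0,0),m); ax=proj(P(h+.01,0,0),m)-c; q=np.array([-ax[1],ax[0]]); q/=np.linalg.norm(q); q*=np.sign(q[0])
    t=np.arange(-9.5,9.51,.5); acc=0
    for dh in np.linspace(-.0035,.0035,7):
        cc=proj(P(h+dh,0,0),m); pts=(cc+np.outer(t,q)).astype(np.float32); acc=acc+cv2.remap(im,pts[None,:,0],pts[None,:,1],cv2.INTER_CUBIC)[0]
    p=acc/7
    print("h",h,c.round(1),"r",round(364.3*.0078/np.linalg.norm(cam-P(h,0,0)),2))
    print(" RB",[(float(a),int(x[2]-x[0])) for a,x in zip(t,p)]); print(" G",[(int(x[1])) for a,x in zip(t,p)])
for h in (.109,.092,0): print("exp",h,proj(P(h,0,0),m).round(1))
E
python3 lab4.py side4
```

```text
expected view angle of label (deg, + = label to +w side of view): 13.5
h 0.086 [342.3 135.9] r 6.11
 RB [(-9.5, -13), (-9.0, -15), (-8.5, -15), (-8.0, -15), (-7.5, -15), (-7.0, -15), (-6.5, -15), (-6.0, -12), (-5.5, -9), (-5.0, -7), (-4.5, -8), (-4.0, -10), (-3.5, -12), (-3.0, -12), (-2.5, -12), (-2.0, -12), (-1.5, -12), (-1.0, -12), (-0.5, -11), (0.0, -9), (0.5, -8), (1.0, -7), (1.5, -6), (2.0, -6), (2.5, -9), (3.0, -12), (3.5, -14), (4.0, -13), (4.5, -13), (5.0, -12), (5.5, -10), (6.0, -7), (6.5, -5), (7.0, -2), (7.5, -2), (8.0, -2), (8.5, -3), (9.0, -5), (9.5, -8)]
 G [150, 171, 176, 177, 177, 177, 169, 140, 105, 92, 114, 151, 178, 190, 195, 199, 201, 204, 207, 209, 212, 213, 209, 203, 201, 199, 197, 191, 186, 170, 141, 98, 61, 35, 25, 26, 36, 57, 87]
h 0.07 [343.9 148.4] r 6.06
 RB [(-9.5, -12), (-9.0, -14), (-8.5, -15), (-8.0, -15), (-7.5, -15), (-7.0, -15), (-6.5, -14), (-6.0, -12), (-5.5, -9), (-5.0, -5), (-4.5, -2), (-4.0, -1), (-3.5, 0), (-3.0, 0), (-2.5, -1), (-2.0, -1), (-1.5, 0), (-1.0, 0), (-0.5, 0), (0.0, -1), (0.5, -1), (1.0, -1), (1.5, -1), (2.0, -1), (2.5, -1), (3.0,
[... 3787 characters left out ...]
 -9), (-8.0, -9), (-7.5, -9), (-7.0, -10), (-6.5, -11), (-6.0, -13), (-5.5, -15), (-5.0, -16), (-4.5, -16), (-4.0, -17), (-3.5, -17), (-3.0, -18), (-2.5, -18), (-2.0, -18), (-1.5, -18), (-1.0, -18), (-0.5, -17), (0.0, -17), (0.5, -17), (1.0, -18), (1.5, -17), (2.0, -17), (2.5, -17), (3.0, -17), (3.5, -15), (4.0, -10), (4.5, -2), (5.0, 9), (5.5, 18), (6.0, 22), (6.5, 22), (7.0, 23), (7.5, 23), (8.0, 23), (8.5, 23), (9.0, 23), (9.5, 23)]
 G [52, 49, 48, 49, 57, 81, 115, 149, 171, 183, 189, 196, 202, 207, 210, 212, 213, 214, 215, 214, 213, 209, 206, 202, 197, 189, 180, 174, 177, 189, 205, 214, 215, 215, 214, 214, 215, 216, 216]
exp 0.109 [339.9 117.5]
exp 0.092 [341.7 131.2]
exp 0 [350.5 199. ]
```

Run:
```python
import sys; sys.path.insert(0,'.')
from h import *
q="scene"
v=np.mean([vision.get_image(q)[:,:,::-1].astype(float) for _ in range(2)],0).astype(np.uint8); cv2.imwrite(f"pics/{q}4.png",v)
s=arm.read_state(); c=proj(s["eef_pos"],vision.camera_model(q)).astype(int); print(c)
cv2.imwrite(f"pics/{q}4z.png",cv2.resize(v[max(0,c[1]-45):c[1]+45,c[0]-50:c[0]+50],None,fx=6,fy=6,interpolation=cv2.INTER_CUBIC))
im=cv2.imread("pics/side4.png"); c=(344,150)
cv2.imwrite(f"pics/side4y.png",cv2.resize(im[c[1]-40:c[1]+58,c[0]-30:c[0]+30],None,fx=6,fy=6,interpolation=cv2.INTER_CUBIC))
```

```text
[420  -7]
```

View pics/scene4z.png

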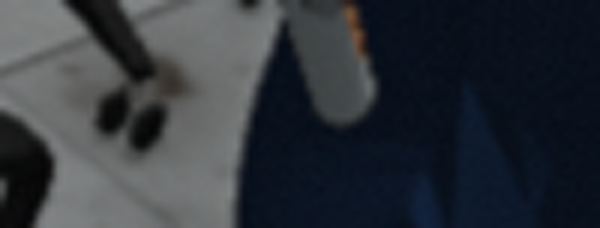

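View pics/side4y.png

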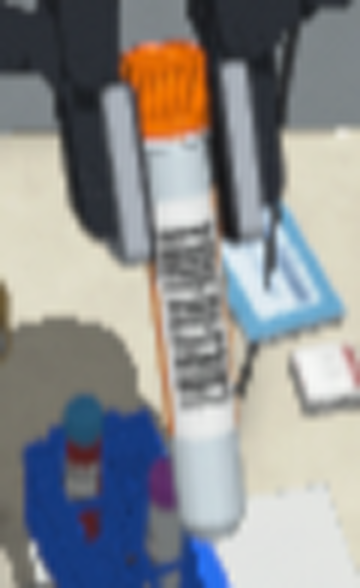

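```bash
python3 snap.py w14 270 210 370 330 5
python3 - <<'E'
import sys; sys.path.insert(0,'.')
from h import *
import pickle
m=pickle.load(open("w14.pkl","rb")); s=arm.read_state(); T=Rot.from_quat(s["tcp_rot"]).as_matrix(); p=s["eef_pos"]
def tp(x,y,z): return proj(p+T@np.array([x,y,z])/1000,m)
def z(q): return ((q-[270,210])*5).round(0)
for nm,x in (("captop",-41.5),("capbot",-24.5),("tip",0),("foot",67.5)):
    print(nm,[z(tp(x,y,zz)).tolist() for y,zz in ((0,0),(7.8,0),(-7.8,0),(0,7.8),(0,-7.8))])
E
```

```text
[ 0.52560018 -0.11995736  0.51311955] [-0.29740924  0.64149658 -0.1264657   0.69572718] 18.8
captop [[230.0, 474.0], [230.0, 393.0], [230.0, 553.0], [325.0, 475.0], [136.0, 474.0]]
capbot [[230.0, 357.0], [231.0, 283.0], [230.0, 428.0], [314.0, 357.0], [147.0, 357.0]]
tip [[231.0, 230.0], [231.0, 166.0], [231.0, 292.0], [301.0, 230.0], [160.0, 230.0]]
foot [[231.0, 18.0], [231.0, -30.0], [231.0, 65.0], [281.0, 18.0], [180.0, 18.0]]
```

View pics/w14z.png

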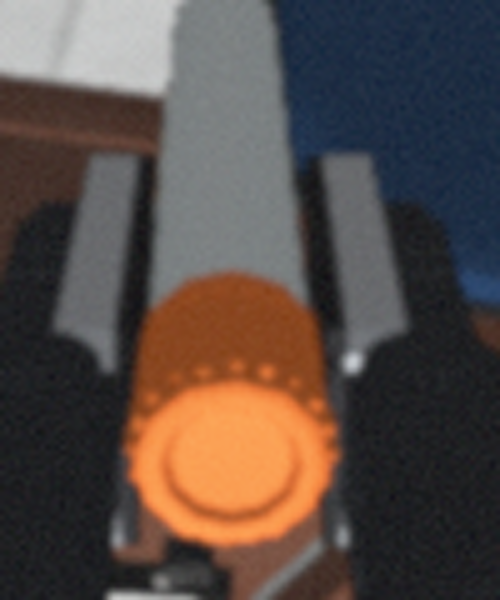

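Run:
```python
import sys; sys.path.insert(0,'.')
from h import *
im=cv2.imread("pics/w14.png"); cv2.imwrite("pics/w14f.png",cv2.resize(im[185:265,286:346],None,fx=8,fy=7.5 and 8,interpolation=cv2.INTER_CUBIC)[:600])
```

```text
(no output)
```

View pics/w14f.png

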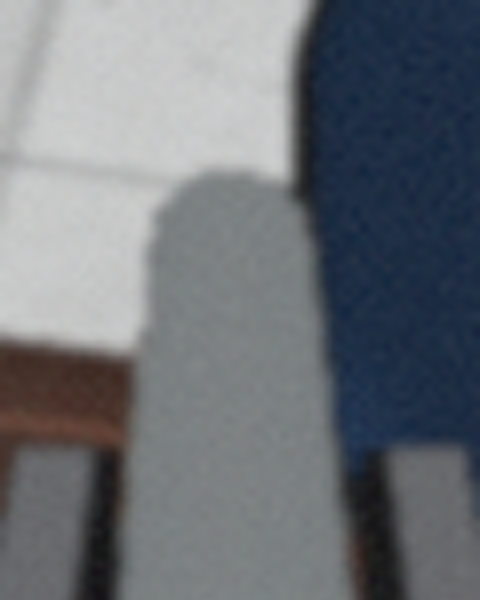

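```bash
cat >> lab4.py <<'E'
print("---")
for h,a in ((0,13),(.027,13),(.079,13),(.092,13)): print(h,((proj(P(h,a),m)-[314,110])*6).round(1))
print("cap bottom r8.8",((proj(P(.092,13,.0088),m)-[314,110])*6).round(1),"cap top near",((proj(P(.109,13,.0088),m)-[314,110])*6).round(1),"far",((proj(P(.109,193,.0088),m)-[314,110])*6).round(1))
g=cv2.cvtColor(im.astype(np.uint8),cv2.COLOR_BGR2GRAY)
for h0 in (.079,.027,0):
  c=proj(P(h0,8),m); a=proj(P(h0+.01,8),m)-c; 
  ss=np.arange(-6,6.1,.75); pts=np.array([c+a*s/10 for s in ss],np.float32); print(h0,[(float(s),[int(x) for x in q]) for s,q in zip(ss,cv2.remap(im,pts[None,:,0],pts[None,:,1],cv2.INTER_CUBIC)[0])])
E
python3 lab4.py side4 | sed -n '/---/,$p'
```

```text
---
0 [236.2 543.5]
0.027 [221.7 428.9]
0.079 [191.7 193.1]
0.092 [183.8 130.8]
cap bottom r8.8 [186.1 131.4] cap top near [175.5  47.5] far [135.6  40. ]
0.079 [(-6.0, [177, 178, 175]), (-5.25, [215, 216, 213]), (-4.5, [230, 231, 229]), (-3.75, [232, 233, 231]), (-3.0, [231, 232, 230]), (-2.25, [230, 231, 229]), (-1.5, [228, 229, 226]), (-0.75, [225, 224, 219]), (0.0, [222, 220, 211]), (0.75, [219, 214, 203]), (1.5, [217, 211, 199]), (2.25, [215, 209, 197]), (3.0, [215, 209, 197]), (3.75, [216, 209, 198]), (4.5, [217, 209, 199]), (5.25, [217, 210, 199]), (6.0, [217, 211, 199])]
0.027 [(-6.0, [207, 200, 189]), (-5.25, [207, 200, 189]), (-4.5, [207, 201, 189]), (-3.75, [207, 201, 189]), (-3.0, [208, 202, 189]), (-2.25, [208, 201, 190]), (-1.5, [211, 206, 196]), (-0.75, [217, 213, 204]), (0.0, [222, 221, 214]), (0.75, [225, 226, 222]), (1.5, [227, 228, 226]), (2.25, [228, 228, 227]), (3.0, [229, 229, 228]), (3.75, [229, 229, 228]), (4.5, [231, 231, 231]), (5.25, [220, 220, 218]), (6.0, [200, 200, 198])]
0 [(-6.0, [225, 228, 226]), (-5.25, [225, 227, 226]), (-4.5, [226, 227, 226]), (-3.75, [226, 227, 226]), (-3.0, [226, 227, 226]), (-2.25, [226, 227, 226]), (-1.5, [225, 227, 226]), (-0.75, [226, 227, 226]), (0.0, [226, 227, 225]), (0.75, [226, 227, 225]), (1.5, [224, 225, 223]), (2.25, [218, 219, 217]), (3.0, [198, 199, 196]), (3.75, [177, 177, 173]), (4.5, [161, 160, 154]), (5.25, [160, 157, 149]), (6.0, [170, 166, 157])]
```

Request:
apply_moves:
  moves: [0,2,-3,0.003,-0.003,0.003,0,2,-3,0.003,-0.003,0.003,0,2,-3,0.003,-0.004,0.003,0,2,-3,0,0,0,0,2,-3,0,0,0]

```text
time: 19.22
eef_pos: [0.5253, -0.0194, 0.3623]
tcp_rot: [-0.296, 0.637, -0.122, 0.701]
wrist_force: [0.3, 0.4, 0.0]
grip_width: 0.192
```

Request:
apply_moves:
  moves: [0,-0.6,-4,0,0,0,0,-0.6,-4,0,0,0,0,-0.6,-4,0,0,0,0,-0.6,-4,0,0,0,0,-0.6,-3.9,0,0,0]

```text
time: 19.63
eef_pos: [0.5254, -0.0502, 0.1626]
tcp_rot: [-0.296, 0.637, -0.122, 0.701]
wrist_force: [1.0, -0.9, -1.3]
grip_width: 0.188
```

Request:
apply_moves:
  moves: [0,0,0,0,0,0,0,0,0,0,0,0,0,0,0,0,0,0,0,0,0,0,0,0,0,0,0,0,0,0]

```text
time: 20.05
eef_pos: [0.5269, -0.0494, 0.1668]
tcp_rot: [-0.296, 0.636, -0.122, 0.702]
wrist_force: [-0.2, 0.4, -0.2]
grip_width: 0.195
```

```bash
python3 tgt.py; for i in 1 2; do python3 -c "
from rig import vision; vision.get_image('side')"; python3 st.py|head -1; done
python3 - <<'E'
import sys; sys.path.insert(0,'.')
from h import *
for q in ("side","scene"):
    v=vision.get_image(q)[:,:,::-1]; cv2.imwrite(f"pics/{q}5.png",v)
    a=cv2.imread(f"pics/{q}0.png")
im=cv2.imread("pics/side5.png"); cv2.imwrite("pics/side5z.png",cv2.resize(im[190:290,295:395],None,fx=6,fy=6,interpolation=cv2.INTER_CUBIC))
# green mark shift check
for q,r in {"scene":(380,100,410,120),"side":(335,240,365,262)}.items():
    for k in "05":
        x0,y0,x1,y1=r; hsv=cv2.cvtColor(cv2.imread(f"pics/{q}{k}.png")[y0:y1,x0:x1],cv2.COLOR_BGR2HSV); K=cv2.inRange(hsv,np.array((50,120,80)),np.array((75,255,255))); M=cv2.moments(K,True); print(q,k,round(M["m10"]/M["m00"]+x0,2) if M["m00"] else None,round(M["m01"]/M["m00"]+y0,2) if M["m00"] else None,M["m00"])
E
python3 chk.py side5 | tail -1
```

```text
focus [ 0.52690394 -0.0571651   0.15341094] det 1.0 rotvec [-0.0073  0.0158 -0.008 ] 0.019117158706962564 tcp tgt [ 0.52502437 -0.04994517  0.16405705] dp [-0.19 -0.06 -0.28] [ 0.52693823 -0.04935367  0.16681522]
t 20.1 p [ 0.5267 -0.0495  0.1665] F [-1.1 -0.6  0.1] g 0.192
t 20.15 p [ 0.5264 -0.0497  0.1661] F [-0.7  0.5 -0.3] g 0.189
scene 0 394.35 111.22 55.0
scene 5 395.97 112.32 34.0
side 0 350.5 252.07 30.0
side 5 350.5 252.07 30.0
orange cap [330 214   8  10  65] [333.55384615 218.13846154] exp mid cap [332.7753411  219.20076493]
```

View pics/side5z.png

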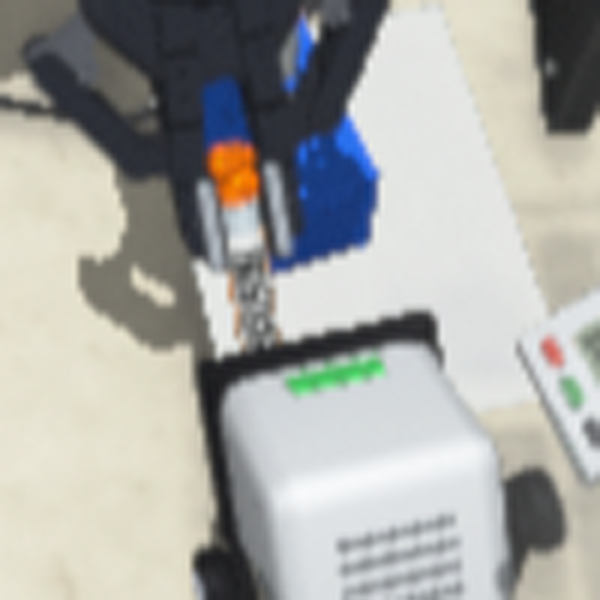

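View pics/scene5.png

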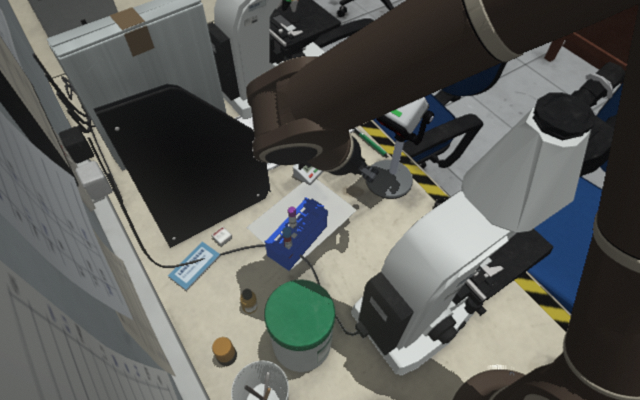

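Request:
apply_moves:
  moves: [-0.1,0,-0.1,0,0,0,0,0,0,0,0,0,0,0,0,0,0,0,0,0,0,0,0,0,0,0,0,0,0,0]

```text
time: 20.67
eef_pos: [0.5245, -0.0502, 0.1632]
tcp_rot: [-0.296, 0.637, -0.122, 0.701]
wrist_force: [-0.1, 0.3, -0.2]
grip_width: 0.191
```

Request:
apply_moves:
  moves: [0,0,0,0,0,0,0,0,0,0,0,0,0,0,0,0,0,0,0,0,0,0,0,0,0,0,0,0,0,0]

```text
time: 21.08
eef_pos: [0.5245, -0.0502, 0.1633]
tcp_rot: [-0.296, 0.637, -0.122, 0.701]
wrist_force: [-0.7, -0.1, -0.4]
grip_width: 0.191
```

```bash
for i in 1 2 3; do python3 -c "
from rig import vision; vision.get_image('scene')"; python3 st.py|head -1; done; python3 snap.py w15 270 210 370 330 5; python3 tgt.py
```

```text
t 21.1333 p [ 0.5246 -0.0502  0.1633] F [-0.2 -0.2 -0.6] g 0.192
t 21.1833 p [ 0.5245 -0.0501  0.1633] F [-0.  -0.7  0.5] g 0.193
t 21.2333 p [ 0.5246 -0.0501  0.1633] F [-0.4 -0.1 -0.6] g 0.193
[ 0.52456242 -0.05013963  0.16330215] [-0.29635369  0.63717141 -0.12213325  0.70090695] 21.3333
focus [ 0.52690394 -0.0571651   0.15341094] det 1.0 rotvec [-0.0065  0.0115 -0.0076] 0.015242530868786503 tcp tgt [ 0.52502437 -0.04994517  0.16405705] dp [0.05 0.02 0.08] [ 0.52456242 -0.05013963  0.16330215]
```

View pics/w15z.png

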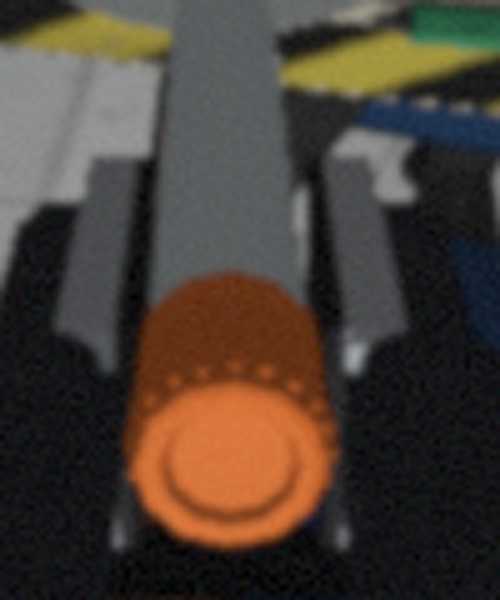

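Request:
apply_moves:
  moves: [0.06,0.02,0.08,0,0,0,0,0,0,0,0,0,0,0,0,0,0,0,0,0,0,0,0,0,0,0,0,0,0,0]

```text
time: 21.75
eef_pos: [0.5251, -0.0499, 0.1641]
tcp_rot: [-0.296, 0.637, -0.122, 0.701]
wrist_force: [0.4, -0.1, -1.2]
grip_width: 0.191
```

Request:
apply_moves:
  moves: [0,0,0,0,0,0,0,0,0,0,0,0,0,0,0,0,0,0,0,0,0,0,0,0,0,0,0,0,0,0]

```text
time: 22.17
eef_pos: [0.5251, -0.0499, 0.1641]
tcp_rot: [-0.296, 0.637, -0.122, 0.701]
wrist_force: [-0.6, -0.1, -0.0]
grip_width: 0.187
```

```bash
python3 st.py; python3 tgt.py
python3 - <<'E'
from h import *
v=vision.get_image("side")[:,:,::-1]; cv2.imwrite("pics/side6.png",v)
hsv=cv2.cvtColor(np.ascontiguousarray(v[205:240,320:350]),cv2.COLOR_BGR2HSV); k=cv2.inRange(hsv,np.array((3,150,120)),np.array((16,255,255))); M=cv2.moments(k,True); print(M["m10"]/M["m00"]+320,M["m01"]/M["m00"]+205)
for q,p in {"purple":(341,190),"bottle":(310,160)}.items(): pass
a=cv2.imread("pics/scene0.png"); b=cv2.imread("pics/scene5.png")
for nm,(lo,hi),(x0,y0,x1,y1) in (("purple",((130,70,40),(165,255,255)),(270,195,320,240)),("bottle",((8,90,30),(25,255,200)),(235,285,262,318))):
    for i in (a,b):
        K=cv2.inRange(cv2.cvtColor(i[y0:y1,x0:x1],cv2.COLOR_BGR2HSV),np.array(lo),np.array(hi)); M=cv2.moments(K,True); print(nm,M["m10"]/M["m00"]+x0,M["m01"]/M["m00"]+y0)
E
```

```text
t 22.1667 p [ 0.5251 -0.0499  0.1641] F [-0.6 -0.1 -0. ] g 0.187
q [ 0.02  0.4  -0.51  2.02  0.91  1.12 -0.77]
x [ 0.158 -0.549 -0.821] y [-0.207  0.794 -0.571] z [0.966 0.26  0.012] az y 104.6
focus [ 0.52690394 -0.0571651   0.15341094] det 1.0 rotvec [-0.0065  0.0114 -0.0078] 0.015252594479262476 tcp tgt [ 0.52502437 -0.04994517  0.16405705] dp [-0.01 -0.   -0.  ] [ 0.52514778 -0.0498993   0.1640737 ]
332.80645161290323 218.79032258064515
purple 292.3731343283582 211.05970149253733
purple 291.75384615384615 211.3230769230769
bottle 248.15555555555557 300.9111111111111
bottle 247.92125984251967 301.46456692913387
```

```bash
python3 -c "
from rig import arm; print(arm.job_done())"
```

```text
the job is handed in; nothing more can be done
None
```

I pressed the orange cap home in the rack, lifted the tube out, and handed it in held at the code reader. The robot clock read 22.2 s of the 48 s allowed.

**Cap:** The closed fingertips stopped firmly at 0.115 m with about 12 N of push, which is the height of a seated cap. Camera views also put the cap 7 to 8 mm lower than before, and it was still seated after lifting.

**Position:** The commanded pose is within about 0.2 mm of the target worked out from the window. The side camera puts the cap within about 0.4 px (roughly 1 mm) of where it should be. All of this rests on camera calibration good to about 2 mm.

**Tilt and label:** I measured the window as facing 35° downward, and the tube leans back to match. A small correction of about 1° took out a sideways lean in the grip. In a close view from the side camera, the label's edges and bars put it within about 3° of facing the window.

**Checks that disagreed:**
- The side view at the reader suggested the label was turned 10 to 18°. It was only about 7 px across, so I trusted the close view instead.
- Two views gave the sideways lean as 0.65° and 1.3°.
- The backward lean is less certain, to about 1°.

**Surroundings:** The reader's green mark had not moved in the side view; in the scene view the arm partly hid it. The purple tube and oil bottle matched their starting positions to within 0.7 px. I checked the blue tube only by eye, and it looked unmoved. The wrist force was about zero, and nothing was touching the rack or reader.

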